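# Glaze a machine lamp: front glass and screw ring

## Task

Put a new front glass in the machine lamp, whose head is tipped up on its yoke: set the round glass gently into the cell, lying square on its seat. Then put the black retaining ring on top, lugs down through the two slots of the rim, and screw it clockwise until it is home against its stop and holds the glass snug. Leave the screwdriver, the profile offcut and the carton where they are.

Things in the scene. Friction and masses are not known exactly. Their poses are not given: they have to be found in the camera images.
- lamp: Fixed machine lamp: origin under the middle of its 150 x 170 mm foot plate. A yoke holds its grey finned round head, 113 mm across, 160 mm over the yoke's black hand knobs; with the ring on, its highest point is 192 mm up. The head's face is tipped 30 degrees from vertical towards the lamp's -x side.
- cell (a point): On the axis of the round glass cell in the head's face; z points out of the lamp along that axis (30 degrees from vertical), y at one of the rim's two slots. Heights h along this z: h=0 is the seat pressed fully down. The spring seat (black, 63 mm wide) rests at h=3 mm. Cell wall: 33.5 mm radius up to h=6, widening to 36 at h=8.5.
- rim (a point): Centre of the rim's flat top (h=24 mm above cell; same axes). Rim: bore 75 mm (bevelled to 79 at the top), outside 104 mm diameter. Two open slots, centred on +y and -y, cut rim and cell wall right through to the outside, from the top down to h=-4; each is 52 degrees wide (29 mm at the glass's edge): room for fingers holding the glass and for the ring's lugs. White marks flank them.
- seat (a joint): Spring-loaded seat under the glass: 0 m at rest, grows as it is pushed into the lamp, 0.003 m when the ring is home. It pushes back with 4 N at 0 and 10 N at 0.003.
- glass_center (a point): Centre (half-way up) of the loose round flat greenish glass with a black printed border: 64 mm diameter, 10 mm thick, 80 g; z is its axis. It lies flat on a grey felt pad, 120 x 120 mm and 4 mm thick, so this point starts 9 mm above the bench. In the cell at rest its underside is at h=3 mm.
- ring_center (a point): Centre (half-way up, on the axis) of the loose black retaining ring standing on the bench, z up: 38 mm high, 160 g, bore 54 mm. Lower 16 mm: 72 mm diameter. Upper 22 mm: knurled collar of 66 mm diameter, to grip across from above. Two like lugs at its foot along +y and -y: out to 44 mm radius, 26 mm wide, 6 mm high; white marks on the collar's top show where.
- ring_lug (a point): Middle of the ring's +y lug, 39 mm from its axis. With the lugs down the slots (ring y along cell y, either way round) the ring rests on the glass, its underside at h=13 mm. Turned clockwise (looking into the lamp) the lugs run under sloping ledges: in 60 degrees ring and glass sink 3 mm; a hard stop comes at 72 degrees. It turns with less than 1 N m.
- screwdriver_grip (a point): Screwdriver with green handle, 200 mm long, lying loose; point in its handle, 40 mm from its middle, 13 mm above the bench; x points to its blade. Not to be moved.
- offcut_center (a point): Loose offcut of an aluminium channel profile, 160 x 40 x 33 mm, along its x axis; point at its centre. Not to be moved.
- carton_center (a point): Closed loose cardboard carton, 75 x 110 x 60 mm, beyond the lamp; point at its centre. Not to be moved.
Not all that is in view belongs to the job. What is shaped like the part that bears ring_center but green, pink or purple is not meant.

How it is judged (in metres and radians):
On the way, in this order (a step that is already met when the one before it is completed fails the run):
1. The glass lies square in the cell, within 2.5 mm of its axis and down inside its wall (x of glass_center in the frame of cell between -0.0025 and 0.0025 m and y of glass_center in the frame of cell between -0.0025 and 0.0025 m and z of glass_center in the frame of cell below 0.0098 m and angle between the z axis of glass_center and the z axis of cell, either way round below 0.08 rad), for 0.2 s.
2. The ring is down on the glass with its lugs in the slots (x of ring_center in the frame of cell between -0.004 and 0.004 m and y of ring_center in the frame of cell between -0.004 and 0.004 m and z of ring_center in the frame of cell below 0.0345 m and angle between the y axis of ring_center and the y axis of cell, either way round below 0.25 rad), for 0.05 s.
At the end, for the whole second after the job is handed in: Glass in the cell: within 2.5 mm of its axis, square within 0.06 rad, pressed to within 1.5 mm of the seat's lowest place. Ring over it: within 3 mm, square within 0.06 rad, at most 1.5 mm above its lowest place, turned 60 degrees or more, pressing on the glass with over 3 N; both at rest (x of glass_center in the frame of cell between -0.0025 and 0.0025 m and y of glass_center in the frame of cell between -0.0025 and 0.0025 m and x of ring_center in the frame of cell between -0.003 and 0.003 m and y of ring_center in the frame of cell between -0.003 and 0.003 m and z of glass_center in the frame of cell below 0.0065 m and angle between the z axis of each of glass_center, ring_center and the z axis of cell, either way round below 0.06 rad and z of ring_center in the frame of cell below 0.0305 m and angle between the y axis of ring_center and the y axis of cell, either way round above 1.05 rad and contact force between ring and glass above 3 N and linear speed of each of ring, glass below 0.02 m/s); the robot touches nothing.
It fails at once if The glass is dropped or thrown: it moves faster than 0.6 m/s while not in the gripper (a free fall of about 2 cm) (linear speed of glass above 0.6 m/s and contact force between the fingers and glass below 0.05 N).
It fails at once if The screwdriver, the offcut or the carton is moved by more than 20 mm (distance of any of screwdriver_grip, offcut_center, carton_center from where it was at the start of the episode above 0.02 m).
It also fails if it takes over 72 s, if anything falls off the work surface, if the arm or the gripper's body presses on something with over 40 N, if the wrist force passes 120 N, or if a joint passes its speed limit or range.

## Robot

A 7-joint arm with a two-finger parallel gripper is mounted at the origin on the work surface. World frame = base frame: x ahead of the robot, y to its left, z up, the work surface at z = 0. Lengths are in mm, angles in rad, forces in N, time in s.
With the tool pointing down it reaches from about 400 to 925 mm from the base axis. Payload 5.6 kg.
Tool frame: the origin (TCP) lies at the very end of the fingers, on their centre line; the grasp point (between the pads) lies 19 mm behind it; z points along the fingers, x is the direction in which the jaws open and shut, and the axes are right-handed (so a half turn about z gives the same grasp; the last joint's range is limited). The gripper opens to 85 mm and grips with 20 to 120 N. Pads are 22 mm wide; open, the fingers measure 114 mm over their backs; the gripper's body (76 mm by 85 mm) begins 54 mm behind the grasp point. The pads swing forward as they close: fully open they stand 13 mm farther back than shut.
Start: joints at [1.248, 0.468, -0.012, 1.603, 0.006, 1.071, -0.056], TCP at [179.464, -624.741, 209.09] pointing down, gripper open.
Joint ranges: [-2.53, 2.53], [-0.31, 2.02], [-1.57, 1.55], [0.28, 2.44], [-1.29, 4.43], [0.15, 1.84], [-2.92, 2.92]. Speed limits (rad/s): [2.57, 2.57, 3.14, 3.14, 3.14, 3.14, 3.14].

## Interface

Orientations are given as a rotation vector (axis times angle).
In Python, from plant import env, cams gives the robot as it stands.
- The arm moves only by the tool arm_command, never from a script. Its arguments are lists of equal length, an entry for each row: "angular": the turn, a rotation vector about the tool's x, y, z in rad, a list of three; "linear": the shift along the tool's x, y, z in m, a list of three; "grip": the finger opening in m, from 0 to 0.0854. A call has exactly 8 rows; each row shifts and turns the pose as measured when the row begins, along the tool's axes as they then stand; what a row does not reach is not made up. A row lasts 1/10 s, in which the tool goes at most 50 mm and 8.59 degrees, less where a joint would pass 70% of its speed; a pose out of reach is approached as far as the arm can. A call is refused whole if a number of a shift passes 0.05 or a number of a turn 0.15, either way. A call with a gripper value outside its range is refused whole. The fingers move at their own pace and stop on an object; the grip force is fixed at half the most. Time passes only in rows, so rows that do not move let the fingers close, or fill a call up. It gives the time, the measured TCP pose, the force and the opening at its end, in the units of the state.
- env.get_state(): the state, without advancing time (a new reading comes with each control period).
- cams.get_image(name): name is "side" or "top"; returns (picture, depth): 420x560x3 uint8, red, green, blue; 420x560 float32, mm along the optical axis (not along the pixel's ray), 0 where there is no reading.
- cams.camera_params(name): a dict with "vertical_fov" (degrees; the focal length in pixels is half the picture's height over the tangent of half this angle, whatever the lens; pixels are square), "cx", "cy" (the principal point, pixels), "xyz" and "rotation" of the camera in the world. Camera axes: x right, y down, z forward; pixel columns grow to the right and rows downward; lengths in mm; the calibration is good to about 2 mm. A picture is of the moment at which its call begins. camera_params takes no time and is no camera call.
- env.sign_off(): hands the job in, once; it reports no verdict.
The state is a dict: "t": time; "joint_positions": joint angles; "qd": joint speeds; "joint_efforts": joint torques, N m; "position": TCP position; "ee_rot": TCP orientation; "force": force on the tool from outside, world axes, zero at the start; "moment": the same for the moment, N m; "grip_width": finger opening in mm.
Only numpy, scipy, OpenCV 4.12 (cv2) and the standard library are available. Lean on these libraries where they do the work, as an engineer would, in place of code of your own. Each camera call takes 0.05 s, during which the arm holds its last target.

## Working session

There is one attempt and no reset: what is moved stays moved. The work goes in short steps, Python scripts to look and compute and a tool call to move; the robot and the scene stay as the last step left them, time stands still between calls to the robot, and variables do not carry over. Pictures are saved under pics/ and viewed, and the job is handed in when it is done.

Besides the shell and the picture viewer there is one more tool, called in YAML: its name, and indented under it one key for each argument. arm_command: Moves the arm, as the interface text tells. Its arguments: {"type":"object","properties":{"angular":{"type":"array"},"linear":{"type":"array"},"grip":{"type":"array"}},"required":["angular","linear","grip"]}

```bash
ls; mkdir -p pics
python3 - <<'E'
from plant import env,cams
import cv2,numpy as np
print(env.get_state())
for n in("side","top"):
    p,d=cams.get_image(n);cv2.imwrite(f"pics/{n}0.png",p[:,:,::-1]);np.savez(f"{n}0.npz",p=p,d=d);print(n,cams.camera_params(n))
E
```

```text
pics
{'t': 0.0, 'joint_positions': array([ 1.24796258,  0.46837732, -0.01159408,  1.60365055,  0.00602586,
        1.07137148, -0.05627904]), 'qd': array([ 1.41841372e-03,  1.65745640e-03,  9.49766276e-04,  6.74260843e-05,
       -1.45149174e-03,  8.48193342e-04,  2.55297441e-04]), 'joint_efforts': array([-3.80930978e-04, -5.32393312e+01,  2.14471109e-02, -2.51301509e+01,
        1.15042974e-02,  7.86382036e-03, -1.84369111e-05]), 'position': array([ 179.27982748, -624.16094939,  208.1271161 ]), 'ee_rot': array([-2.50874685e+00,  1.88940907e+00,  2.35787181e-03]), 'force': array([ 0.42106489, -0.40465815,  0.6198222 ]), 'moment': array([0.0319314 , 0.06178389, 0.00033236]), 'grip_width': 85.36400572697596}
side {'vertical_fov': 54.76089242203151, 'cx': 281.7322946832234, 'cy': 205.19485503723732, 'xyz': array([288.60320697, 639.81766018, 730.21064021]), 'rotation': array([-0.57962069,  2.67248113, -1.13979537])}
top {'vertical_fov': 49.01820793798735, 'cx': 284.3180540020928, 'cy': 203.08307559458797, 'xyz': array([ 371.63140224,   52.80917677, 1265.06750266]), 'rotation': array([-2.11787601,  2.13520251, -0.18016987])}
```

View pics/side0.png

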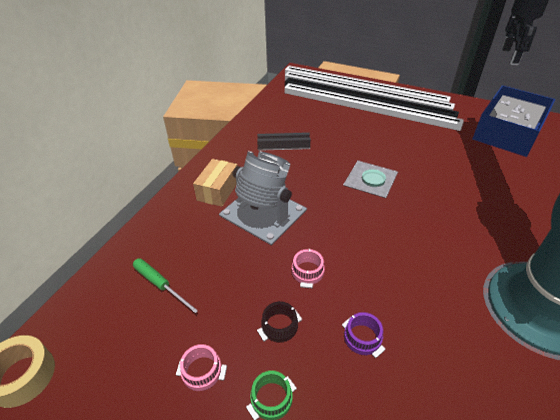

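View pics/top0.png

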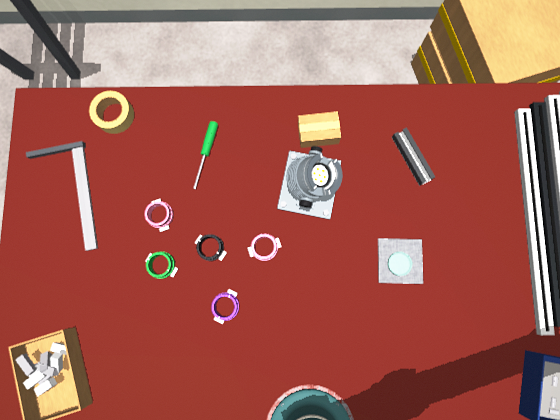

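Top view: the rings are black (210,247), pink (158,213) and (265,247), green (160,265), purple (225,307). The black one fits the description. The glass is on its pad at (400,263) and the lamp at (315,178). I'll check enlarged crops.

```bash
cat > h.py <<'E'
import numpy as np,cv2
from scipy.spatial.transform import Rotation as R
from plant import env,cams
def P(n,d):
    c=cams.camera_params(n);f=210/np.tan(np.radians(c['vertical_fov'])/2)
    v,u=np.mgrid[0:420,0:560]
    X=np.stack([(u-c['cx'])/f*d,(v-c['cy'])/f*d,d],-1)
    return X@R.from_rotvec(c['rotation']).as_matrix().T+c['xyz']
def proj(n,X):
    c=cams.camera_params(n);f=210/np.tan(np.radians(c['vertical_fov'])/2)
    Y=(np.atleast_2d(X)-c['xyz'])@R.from_rotvec(c['rotation']).as_matrix()
    return np.c_[Y[:,0]/Y[:,2]*f+c['cx'],Y[:,1]/Y[:,2]*f+c['cy']]
def ray(n,u,v,z):
    c=cams.camera_params(n);f=210/np.tan(np.radians(c['vertical_fov'])/2)
    r=R.from_rotvec(c['rotation']).apply([(u-c['cx'])/f,(v-c['cy'])/f,1]);o=c['xyz']
    return o+r*(z-o[2])/r[2]
def shot(n,tag):
    p,d=cams.get_image(n);np.savez(f"{n}{tag}.npz",p=p,d=d);return p,d
def crop(p,u0,u1,v0,v1,s,name):
    cv2.imwrite(f"pics/{name}.png",cv2.resize(p[v0:v1,u0:u1,::-1],None,fx=s,fy=s,interpolation=cv2.INTER_CUBIC))
E
python3 - <<'E'
from h import *
t=np.load('top0.npz');s=np.load('side0.npz')
a=[]
def c(p,u,v,w,h,s): return cv2.resize(p[v-h:v+h,u-w:u+w,::-1],(390,290),interpolation=cv2.INTER_CUBIC)
img=np.vstack([np.hstack([c(t['p'],315,180,40,30,1),c(s['p'],264,180,54,40,1)]),np.hstack([c(t['p'],210,247,27,20,1),c(s['p'],280,321,34,25,1)])])
cv2.imwrite('pics/c0.png',img)
for n,q in(('top',t),('side',s)):
    X=P(n,q['d']);print(n,(q['d']>0).mean())
    # table check
    for uv in ((250,350),(150,330),(350,230)) : print(X[uv[1],uv[0]].round(1))
X=P('top',t['d']);print('pad',X[245,385],'glass',X[263,400], X[240:285:5,400].round(1))
E
```

```text
top 0.996156462585034
[202.9 153.9   0.3]
[256.  420.4   1.8]
[ 518.6 -119.6    4.7]
side 0.996109693877551
[504.9 334.4  -1.1]
[705.4 379.5  -1.1]
[427.4 -41.   -1.1]
pad [ 4.77087991e+02 -2.14779219e+02 -3.19348259e-01] glass [ 427.15018819 -249.78523194   14.26470469] [[ 490.2 -255.8    2.5]
 [ 476.7 -255.5    0.9]
 [ 462.8 -254.2    3.3]
 [ 448.7 -251.4   12.2]
 [ 435.3 -250.7   12.3]
 [ 421.9 -249.9   12.6]
 [ 408.6 -249.3   12.3]
 [ 395.3 -248.4   13.1]
 [ 382.2 -250.6    1.4]]
```

View pics/c0.png

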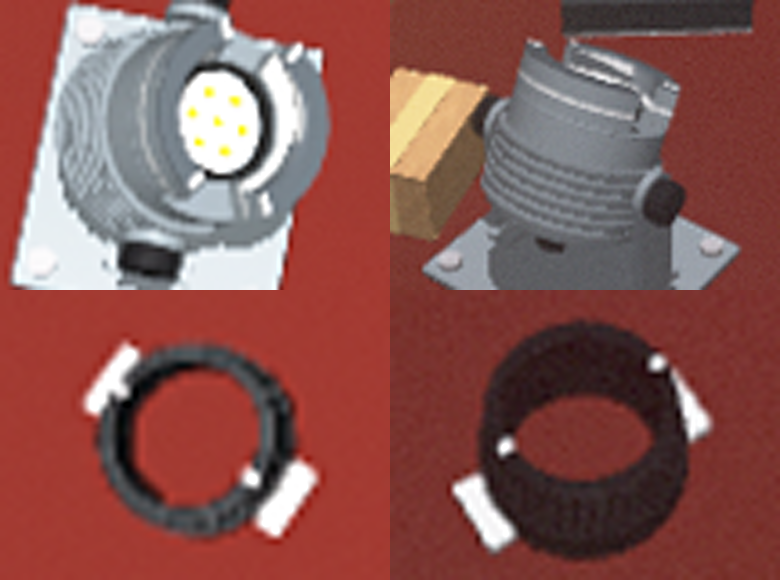

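The crops confirm the black ring: white lugs at (197,239)/(219,256) in the top view. The lamp head leans towards image right, and the slots lie along the yoke's knob line. Next I'll fit the lamp pose.

```bash
cat > fit.py <<'E'
from h import *
from scipy.optimize import least_squares
import sys
tag=sys.argv[1] if len(sys.argv)>1 else '0'
t=np.load(f'top{tag}.npz');s=np.load(f'side{tag}.npz')
Xs={n:P(n,q['d']) for n,q in(('top',t),('side',s))}
def near(n,lo,hi):
    X=Xs[n].reshape(-1,3);m=((X>lo)&(X<hi)).all(1)&(dict(top=t,side=s)[n]['d'].ravel()>0);return X[m]
c0=ray('top',315,178,150);print('head approx',c0)
def frame(yaw):
    # z tilts to lamp -x ; lamp x dir = (cos yaw, sin yaw)
    x=np.array([np.cos(yaw),np.sin(yaw),0]);z=-x*.5+np.array([0,0,np.sqrt(.75)])
    y=np.cross([0,0,1],x);return np.c_[np.cross(y,z),y,z]
for n in Xs:
    A=near(n,[c0[0]-130,c0[1]-130,100],[c0[0]+130,c0[1]+130,200])
    print(n,len(A),A.mean(0))
    def pts(p):
        F=frame(p[2]);o=np.r_[p[:2],0]
        return F,(A-np.r_[p[0],p[1],p[3]])@F   # origin rim
    def res(p):
        F,L=pts(p);r=np.hypot(L[:,0],L[:,1])
        # candidate distances to surfaces: rim top plane annulus, outer cyl r52 
        dtop=np.hypot(L[:,2],np.maximum(0,np.maximum(39-r,r-52)))
        dcyl=np.hypot(r-52,np.maximum(0,np.maximum(L[:,2],-24-L[:,2])))
        dcell=np.hypot(r-37.5,np.maximum(0,np.maximum(L[:,2]+2,-15-L[:,2])))
        d=np.minimum(np.minimum(dtop,dcyl),dcell);d=np.where(L[:,2]<-24,6,np.where(r<34,6,d))
        return np.minimum(d,6)
    best=None
    for yaw in np.arange(0,2*np.pi,.3):
      for z in(155,):
       for dx in(-30,0,30):
        for dy in(-30,0,30):
          q=least_squares(res,[c0[0]+dx,c0[1]+dy,yaw,z],diff_step=1e-4,x_scale=[1,1,.03,1],max_nfev=60,loss='soft_l1')
          if best is None or q.cost<best.cost:best=q
    q=best;print(n,q.x,q.cost,'inl',(res(q.x)<3).sum());F,_=pts(q.x);print('z',F[:,2],'cell',np.r_[q.x[:2],q.x[3]]-24*F[:,2])
E
python3 fit.py
```

```text
head approx [632.08673143 -17.14802775 150.        ]
top 2083 [640.34848527 -16.18773351 134.81332207]
top [640.97222916 -41.71731855   7.64957691 155.04049839] 7569.920151407121 inl 630
z [-0.10149216 -0.48959099  0.8660254 ] cell [643.40804096 -29.96713469 134.2558887 ]
side 2064 [637.72593265   5.13367837 133.56587515]
side [640.05327524 -33.11968051   7.13298009 147.42422772] 7482.761434745419 inl 618
z [-0.33006865 -0.37557247  0.8660254 ] cell [647.97492293 -24.10594111 126.63961803]
```

```bash
cat > ov.py <<'E'
from h import *
def frame(yaw):
    x=np.array([np.cos(yaw),np.sin(yaw),0]);z=-x*.5+np.array([0,0,np.sqrt(.75)])
    y=np.cross([0,0,1],x);return np.c_[np.cross(y,z),y,z]
def lampcurves(c,yaw):
    F=frame(yaw);C=[]
    def circ(r,h,a0,a1):
        a=np.linspace(a0,a1,60);return np.c_[r*np.cos(a),r*np.sin(a),0*a+h]@F.T+c
    w=np.radians(26)
    for h in(24,):
        for r in(52,39.5):
            for k in(0,np.pi): C.append(circ(r,h,k-np.pi/2+w,k+np.pi/2-w))
    for k in (0,np.pi):
        for e in(1,-1):
            a=k+e*(np.pi/2-w); q=[]
            for r,h in((39.5,24),(52,24),(52,-4)): q.append([r*np.cos(a),r*np.sin(a),h])
            q=np.array(q)@F.T+c; C.append(q)
    return C
def draw(p,n,C,u,v,w,h,s,col=(0,255,255)):
    im=cv2.resize(p[v-h:v+h,u-w:u+w,::-1],None,fx=s,fy=s,interpolation=cv2.INTER_CUBIC)
    for X in C:
        q=(proj(n,X)-[u-w,v-h]+.5)*s-.5
        cv2.polylines(im,[np.round(q*8).astype(np.int32)],False,col,1,cv2.LINE_AA,3)
    return im
E
python3 - <<'E'
from ov import *
t=np.load('top0.npz');s=np.load('side0.npz')
C=lampcurves(np.array([643.4,-30,134.]),7.6496)
a=draw(t['p'],'top',C,315,180,40,40,9);cv2.imwrite('pics/o_t.png',cv2.resize(a,(600,600)))
b=draw(s['p'],'side',C,264,180,45,45,6);cv2.imwrite('pics/o_s.png',b)
cv2.imwrite('pics/o1.png',np.hstack([cv2.resize(a,(400,400)),cv2.resize(b,(400,400))]))
E
```

```text
(no output)
```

View pics/o1.png

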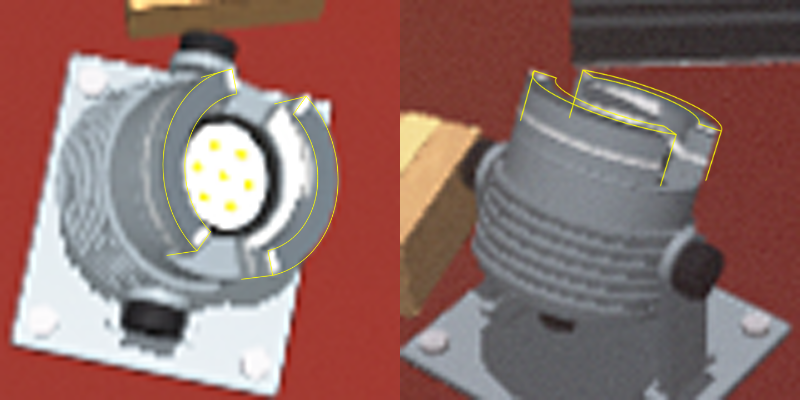

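Run:
```python
from ov import *
from scipy.optimize import least_squares
t=np.load('top0.npz')
p=t['p'].astype(int)
g=cv2.resize(t['p'][140:220,275:355],None,fx=1,fy=1).min(2)
def cen(cu,cv,w=2.6):
    # local bright centroid about (u,v) in full pixel coords
    v,u=np.mgrid[0:420,0:560];m=p.min(2)
    sel=(np.hypot(u-cu,v-cv)<w);wt=np.clip(m-170,0,None)*sel
    return np.array([(u*wt).sum(),(v*wt).sum()])/max(wt.sum(),1),wt.sum()
M=[]
for q in((232,80),(303,103),(203,238),(271,262)):
    u,v=275+q[0]/5-.4,140+q[1]/5-.4
    print((u,v),*cen(u,v)); print(p.min(2)[int(v)-3:int(v)+5,int(u)-3:int(u)+5])
    M.append(cen(u,v)[0])
M=np.array(M);print('mean',M.mean(0))
c=np.array([643.4,-30,134.]);F=frame(7.6496)
print('model rim centre',proj('top',c+24*F[:,2]))
o,n=None,F[:,2]
# marks as rays on rim plane
def onplane(uv,c,yaw):
    F=frame(yaw);n=F[:,2];o=c+24*n
    a=ray('top',*uv,0);b=ray('top',*uv,300);d=b-a
    X=a+d*((o-a)@n)/(d@n);return (X-o)@F
for m in M: L=onplane(m,c,7.6496);print(L.round(1),np.hypot(*L[:2]).round(1),np.degrees(np.arctan2(L[1],L[0])).round(1))
```

```text
(321.0, 155.6) [321.11524823 155.46631206] 564
[[200 163 132  99  51  49  50  53]
 [173 167 184 200  78  45  47  48]
 [123 127 204 255  85  42  48  50]
 [118 114 200 255 137  51  43  47]
 [119 115 180 255 233 139 105  55]
 [119 118 151 245 228 179 173 143]
 [122 118 117 148 152 182 182 185]
 [112 108 105 142 172 183 184 183]]
(335.20000000000005, 160.2) [335.10566038 160.50566038] 530
[[ 45  48  48  46  44  47  48  49]
 [ 61  56  55  64  83  42  45  46]
 [138  99 106 180 252  79  48  32]
 [146 110 167 255 255 131 182 179]
 [127 134 239 255 192 134 224 236]
 [185 141 234 198 111 123 162 213]
 [244 117 119 114 118 118 124 169]
 [255 156 131 117 121 121 119 134]]
(315.20000000000005, 187.2) [314.95427435 187.00198807] 503
[[121 118 111  91 161 255 255 255]
 [122 118 126 168 160  39 130 241]
 [116 120 188 255 236  46  32  22]
 [107 152 254 255 192 133 127 126]
 [105 156 251 189 146 186 188 188]
 [108 111 151 148 184 183 183 183]
 [108 113 153 184 184 183 182 182]
 [148 153 186 184 182 182 183 183]]
(328.8, 192.0) [329.0782241  191.73784355] 473
[[184 183 103  95 139 115 121 121]
 [132 126 125 169 255 113 119 122]
 [162 128 127 208 255 140 117 120]
 [177 127 124 172 255 202 116 119]
 [179 129 127 156 248 215 115 120]
 [169 127 128 142 193 155 120 120]
 [138 122 124 121 120 119 120 119]
 [121 122 122 122 121 121 117 132]]
mean [325.06335176 173.67795101]
model rim centre [[324.99041703 173.97066299]]
[ 21.  -41.6   0. ] 46.6 -63.2
[-22.  -41.9   0. ] 47.3 -117.7
[21.3 39.6 -0. ] 44.9 61.7
[-21.3  39.8  -0. ] 45.2 118.2
```

```bash
cat > det.py <<'E'
from ov import *
def circ3(c,r,z,k=60):
    a=np.linspace(0,2*np.pi,k);return np.c_[c[0]+r*np.cos(a),c[1]+r*np.sin(a),0*a+z]
def fitcirc(n,mask,c,r,z,span=8):
    # find c maximising overlap of projected disc with mask
    from scipy.optimize import minimize
    m=mask.astype(np.float32)
    best=None
    for st in(1.0,.3):
        ctr=c if best is None else best[1]
        for dx in np.arange(-span*st,span*st+.01,st):
            for dy in np.arange(-span*st,span*st+.01,st):
                cc=np.array(ctr)[:2]+[dx,dy]
                pm=np.zeros(m.shape,np.uint8)
                q=proj(n,circ3(cc,r,z));cv2.fillPoly(pm,[np.round(q*16).astype(np.int32)],1,shift=4)
                iou=(pm*m).sum()/np.maximum(pm,m).sum()
                if best is None or iou>best[0]:best=(iou,cc)
    return best
E
python3 - <<'E'
from det import *
out=[]
for n in('top','side'):
    q=np.load(n+'0.npz');p=q['p'];X=P(n,q['d'])
    hsv=cv2.cvtColor(p,cv2.COLOR_RGB2HSV)
    u,v=(400,263) if n=='top' else (373,177)
    print(n,'pad',hsv[v-18 if n=='top' else v+8,u-16],'gl',hsv[v,u])
    m=(hsv[...,1]>25)&(hsv[...,0]>60)&(hsv[...,0]<110)
    M=np.zeros_like(m);M[v-22:v+22,u-25:u+25]=m[v-22:v+22,u-25:u+25]
    ys,xs=np.nonzero(M);print('n',len(xs),xs.min(),xs.max(),ys.min(),ys.max(),'centroid->z14',ray(n,xs.mean(),ys.mean(),14 if n=='top' else 13),'r',np.sqrt(M.sum()/np.pi))
    # ring
    u,v=(210,247) if n=='top' else (280,321)
    d=p.max(2)<75
    w=20 if n=='top' else 26
    M=np.zeros_like(d);M[v-w:v+w,u-w:u+w]=d[v-w:v+w,u-w:u+w]
    ys,xs=np.nonzero(M);print('ring',xs.min(),xs.max(),ys.min(),ys.max())
    wh=p.min(2)>150
    W=np.zeros(d.shape,np.uint8);W[v-w:v+w,u-w:u+w]=wh[v-w:v+w,u-w:u+w]
    k,lab,st,ce=cv2.connectedComponentsWithStats(W)
    for i in range(1,k): print(st[i],ce[i].round(2),ray(n,*ce[i],6).round(1),ray(n,*ce[i],38).round(1))
    sl=Xs=X[v-w:v+w,u-w:u+w].reshape(-1,3);T=sl[(sl[:,2]>32)];print('top pts',len(T),T.min(0),T.max(0))
E
```

```text
top pad [120   8 211] gl [ 88  19 251]
n 147 388 412 252 275 centroid->z14 [ 427.49967215 -253.1394398    14.        ] r 6.840435166640879
ring 197 223 235 259
[195 235   7   9  33] [198.12 238.97] [497.2 297.4   6. ] [494.  291.2  38. ]
[219 251   8  10  42] [222.31 255.26] [452.2 230.3   6. ] [450.2 225.8  38. ]
[217 252   2   2   4] [217.5 252.5] [459.8 243.6   6. ] [457.6 238.7  38. ]
top pts 185 [371.63140224  52.80917677  32.00133812] [ 504.61198018  294.87386934 1265.06750266]
side pad [131  12 173] gl [ 82  51 214]
n 338 362 385 169 186 centroid->z14 [ 426.71686203 -242.75522687   13.        ] r 10.37249929043725
ring 262 297 301 341
[291 307   3   3   5] [292. 308.] [467.1 221.8   6. ] [459.3 240.3  38. ]
[295 310   7  12  29] [298.21 316.45] [448.  234.5   6. ] [440.9 252.4  38. ]
[265 322   2   2   4] [265.5 322.5] [501.8 273.7   6. ] [492.4 289.9  38. ]
[257 328  11  13  66] [261.83 333.86] [497.4 298.6   6. ] [488.2 313.7  38. ]
top pts 361 [288.60320697 233.07619804  32.02446065] [508.90608433 639.81766018 730.21064021]
```

Run:
```python
from det import *
t=np.load('top0.npz')['p'];s=np.load('side0.npz')['p']
for n in('top','side'): 
    print(n,[ray(n,u,v,z).round(1) for u,v,z in (((400,263.5,14),) if n=='top' else ((373.5,177.5,12),))])
G=np.array([427.3,-249.5]);Rg=np.array([474.5,265.]);a=np.radians(55.5)
def ringc(c,a):
    C=[circ3(c,33,38),circ3(c,27,38)]
    d=np.array([np.cos(a),np.sin(a)]);e=np.array([-d[1],d[0]])
    for k in(1,-1):
        q=[c+k*36*d+13*e,c+k*44*d+13*e,c+k*44*d-13*e,c+k*36*d-13*e]
        C.append(np.c_[np.array(q),np.full(4,6.)])
    return C
GC=[circ3(G,32,14)]
R_=ringc(Rg,a)
r=lambda x:cv2.resize(x,(400,300))
img=np.vstack([np.hstack([r(draw(t,'top',GC,400,262,24,18,16)),r(draw(s,'side',GC,373,178,32,24,12))]),np.hstack([r(draw(t,'top',R_,210,247,24,18,16)),r(draw(s,'side',R_,280,321,32,24,12))])])
cv2.imwrite('pics/o2.png',img)
```

```text
top [array([ 425.8, -249.8,   14. ])]
side [array([ 426.6, -243.6,   12. ])]
```

View pics/o2.png

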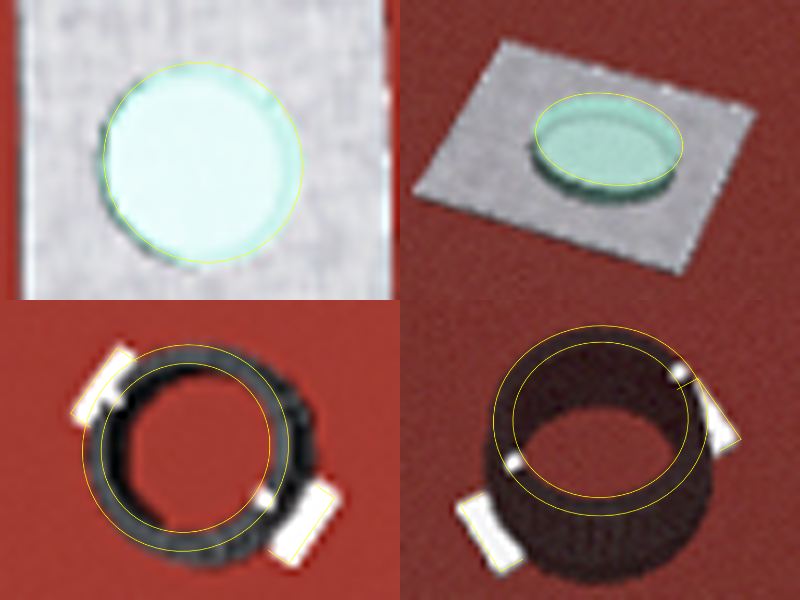

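```bash
cat > go.py <<'E'
from ov import *
def cellframe():
    F=frame(7.6496-2*np.pi);c=np.array([643.4,-30,134.])-1.0*F[:,1];return c,F
def Rlamp(off=0):
    c,F=cellframe();R0=np.c_[-F[:,1],0*F[:,1],-F[:,2]];R0[:,1]=np.cross(R0[:,2],R0[:,0])
    return R0@R.from_rotvec([0,0,off]).as_matrix()
def Rflat(deg):
    a=np.radians(deg);x=np.array([np.cos(a),np.sin(a),0]);z=np.array([0,0,-1.]);return np.c_[x,np.cross(z,x),z]
def plan(pos,Rt,n=8):
    s=env.get_state();p=s['position'];R0=R.from_rotvec(s['ee_rot']).as_matrix()
    w=R.from_matrix(R0.T@Rt).as_rotvec();d=np.array(pos)-p
    print('t',s['t'].__round__(2),'pos',p.round(1),'dist',np.linalg.norm(d).round(1),'ang',np.linalg.norm(w).round(3),'F',s['force'].round(1),'g',round(s['grip_width'],1),'j',s['joint_positions'].round(2))
    print('per-row turn',(w/n).round(4).tolist())
    for i in range(n):
        Ri=R0@R.from_rotvec(w*i/n).as_matrix();print((Ri.T@d/n/1000).round(4).tolist())
E
python3 -c "
from go import *
plan([427.3,-249.5,100],Rflat(-11.7),10)
c,F=cellframe();print(c,F,Rlamp())"
```

```text
t 0.1 pos [ 179.3 -624.2  208.2] dist 462.2 ang 1.087 F [ 0.3  0.4 -0.2] g 85.5 j [ 1.25  0.47 -0.01  1.6   0.01  1.07 -0.06]
per-row turn [-0.0001, 0.0002, -0.1087]
[-0.0291, -0.0342, 0.0109]
[-0.0253, -0.0371, 0.0109]
[-0.0211, -0.0397, 0.0109]
[-0.0167, -0.0417, 0.0108]
[-0.012, -0.0433, 0.0108]
[-0.0073, -0.0443, 0.0108]
[-0.0024, -0.0449, 0.0108]
[0.0024, -0.0449, 0.0108]
[0.0073, -0.0443, 0.0108]
[0.0121, -0.0433, 0.0108]
[644.37918668 -30.2029617  134.        ] [[ 0.17576999 -0.97918668 -0.10148085]
 [ 0.84800054  0.2029617  -0.48959334]
 [ 0.5         0.          0.8660254 ]] [[ 0.97918668 -0.17576999  0.10148085]
 [-0.2029617  -0.84800054  0.48959334]
 [ 0.         -0.5        -0.8660254 ]]
```

arm_command:
  angular:
    - [0,0,-0.11]
    - [0,0,-0.11]
    - [0,0,-0.11]
    - [0,0,-0.11]
    - [0,0,-0.11]
    - [0,0,-0.11]
    - [0,0,-0.11]
    - [0,0,-0.11]
  linear:
    - [-0.029,-0.034,0.006]
    - [-0.025,-0.037,0.006]
    - [-0.021,-0.04,0.006]
    - [-0.017,-0.042,0.006]
    - [-0.012,-0.043,0.006]
    - [-0.007,-0.044,0.006]
    - [-0.002,-0.045,0.006]
    - [0.002,-0.045,0.006]
  grip: [0.085,0.085,0.085,0.085,0.085,0.085,0.085,0.085]

```text
t: 0.9
position: [372.9, -317.0, 155.4]
ee_rot: [3.08, -0.61, -0.007]
force: [1.1, -0.4, -0.2]
grip_width: 85.1
```

```bash
python3 -c "
from go import *
plan([427.3,-249.5,60],Rflat(-11.7),5)"
```

```text
t 0.9 pos [ 372.9 -317.   155.4] dist 128.9 ang 0.187 F [ 1.1 -0.4 -0.2] g 85.1 j [ 0.92  0.3  -0.33  2.02  0.13  0.85  0.12]
per-row turn [0.0004, 0.0009, -0.0373]
[0.005, -0.0167, 0.019]
[0.0056, -0.0165, 0.019]
[0.0062, -0.0162, 0.019]
[0.0068, -0.016, 0.0191]
[0.0074, -0.0157, 0.0191]
```

arm_command:
  angular:
    - [0,0.001,-0.037]
    - [0,0.001,-0.037]
    - [0,0.001,-0.037]
    - [0,0.001,-0.037]
    - [0,0.001,-0.037]
    - [0,0,0]
    - [0,0,0]
    - [0,0,0]
  linear:
    - [0.005,-0.0167,0.019]
    - [0.0056,-0.0165,0.019]
    - [0.0062,-0.0162,0.019]
    - [0.0068,-0.016,0.019]
    - [0.0074,-0.0157,0.019]
    - [0,0,0]
    - [0,0,0]
    - [0,0,0]
  grip: [0.085,0.085,0.085,0.085,0.085,0.085,0.085,0.085]

```text
t: 1.7
position: [430.9, -239.0, 56.7]
ee_rot: [-3.128, 0.289, 0.001]
force: [-0.3, 0.6, 0.3]
grip_width: 85.5
```

Run:
```python
from go import *
from det import circ3
plan([427.3,-249.5,14],Rflat(-11.7),6)
t,_=shot('top','1');s,_=shot('side','1')
C=[circ3([427.3,-249.5],32,14)]
st=env.get_state();p=st['position'];Rm=R.from_rotvec(st['ee_rot']).as_matrix()
C.append(np.array([p-50*Rm[:,0],p+50*Rm[:,0]]));C.append(np.array([p-11*Rm[:,1],p+11*Rm[:,1]]))
r=lambda x:cv2.resize(x,(400,400))
cv2.imwrite('pics/o3.png',np.hstack([r(draw(t,'top',C,400,262,40,40,10)),r(draw(s,'side',C,373,160,40,40,10))]))
```

```text
t 1.7 pos [ 430.9 -239.    56.7] dist 44.1 ang 0.02 F [-0.3  0.6  0.3] g 85.5 j [ 0.73  0.47 -0.36  2.07  0.26  0.64  0.02]
per-row turn [-0.0001, 0.0001, 0.0033]
[-0.0003, 0.0018, 0.0071]
[-0.0003, 0.0018, 0.0071]
[-0.0003, 0.0018, 0.0071]
[-0.0002, 0.0018, 0.0071]
[-0.0002, 0.0018, 0.0071]
[-0.0002, 0.0018, 0.0071]
```

View pics/o3.png

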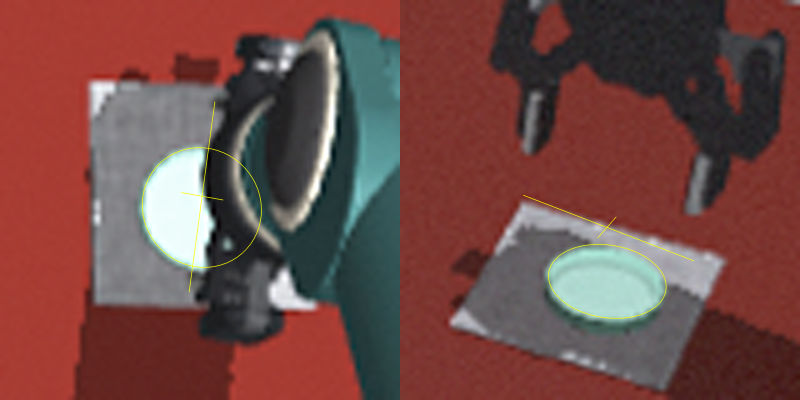

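arm_command:
  angular:
    - [0,0,0.005]
    - [0,0,0.005]
    - [0,0,0.005]
    - [0,0,0.003]
    - [0,0,0]
    - [0,0,0]
    - [0,0,0]
    - [0,0,0]
  linear:
    - [-0.0003,0.003,0.009]
    - [-0.0003,0.003,0.009]
    - [-0.0003,0.002,0.008]
    - [-0.0003,0.001,0.006]
    - [0,0,0.004]
    - [0,0,0.002]
    - [0,0,0]
    - [0,0,0]
  grip: [0.085,0.085,0.085,0.085,0.085,0.085,0.085,0.085]

```text
t: 2.6
position: [427.2, -251.4, 16.5]
ee_rot: [3.123, -0.328, 0.002]
force: [0.4, -0.1, -0.2]
grip_width: 85.0
```

Run:
```python
from go import *
plan([427.3,-249.5,0],Rflat(-11.7),4)
```

```text
t 2.6 pos [ 427.2 -251.4   16.5] dist 16.6 ang 0.005 F [ 0.4 -0.1 -0.2] g 85.0 j [ 0.72  0.54 -0.31  2.08  0.3   0.56 -0.02]
per-row turn [0.0004, -0.0004, -0.0012]
[-0.0001, -0.0005, 0.0041]
[-0.0001, -0.0005, 0.0041]
[-0.0001, -0.0005, 0.0041]
[-0.0001, -0.0005, 0.0041]
```

arm_command:
  angular:
    - [0,0,0]
    - [0,0,0]
    - [0,0,0]
    - [0,0,0]
    - [0,0,0]
    - [0,0,0]
    - [0,0,0]
    - [0,0,0]
  linear:
    - [0,-0.001,0.004]
    - [0,-0.0005,0.004]
    - [0,0,0.004]
    - [0,0,0.003]
    - [0,0,0.001]
    - [0,0,0]
    - [0,0,0]
    - [0,0,0]
  grip: [0.085,0.085,0.085,0.085,0.075,0.07,0.07,0.07]

```text
t: 3.4
position: [428.2, -249.8, -0.4]
ee_rot: [3.122, -0.327, 0.004]
force: [0.4, -0.4, -0.5]
grip_width: 70.0
```

Run:
```python
from go import *
from det import circ3
plan([427.3,-249.5,0],Rflat(-11.7),4)
s,_=shot('side','2')
crop(s,330,430,110,210,6,'g1')
```

```text
t 3.4 pos [ 4.282e+02 -2.498e+02 -4.000e-01] dist 1.0 ang 0.005 F [ 0.4 -0.4 -0.5] g 70.0 j [ 0.7   0.57 -0.3   2.09  0.32  0.52 -0.04]
per-row turn [0.0005, -0.0007, -0.0011]
[-0.0002, -0.0, -0.0001]
[-0.0002, -0.0, -0.0001]
[-0.0002, -0.0, -0.0001]
[-0.0002, -0.0, -0.0001]
```

View pics/g1.png

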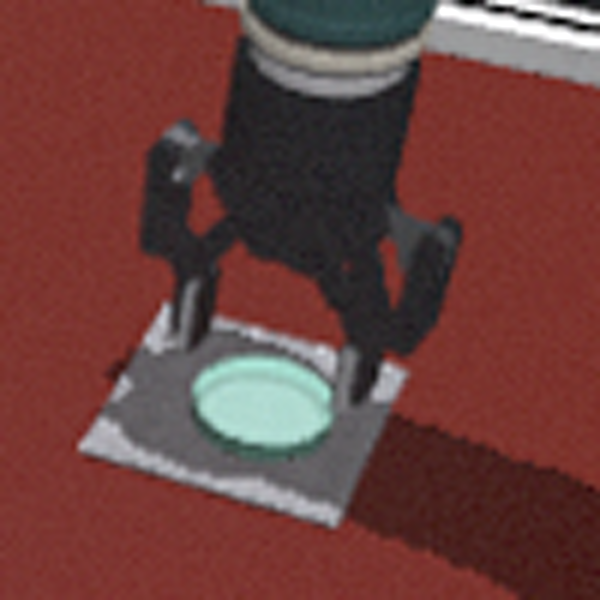

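```bash
cat > fing.py <<'E'
from go import *
def fingers(g,back,L=38,w=11):
    st=env.get_state();p=st['position'];Rm=R.from_rotvec(st['ee_rot']).as_matrix();C=[]
    for k in(1,-1):
        q=np.array([[k*g,w,-back],[k*g,-w,-back],[k*g,-w,-back-L],[k*g,w,-back-L],[k*g,w,-back]])@Rm.T+p;C.append(q)
    return C
E
python3 - <<'E'
from fing import *
from det import circ3
s=np.load('side2.npz')['p']
C=fingers(35,7.5)+[circ3([427.3,-249.5],32,14)]
cv2.imwrite('pics/g2.png',draw(s,'side',C,380,170,40,40,8))
E
```

```text
(no output)
```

View pics/g2.png

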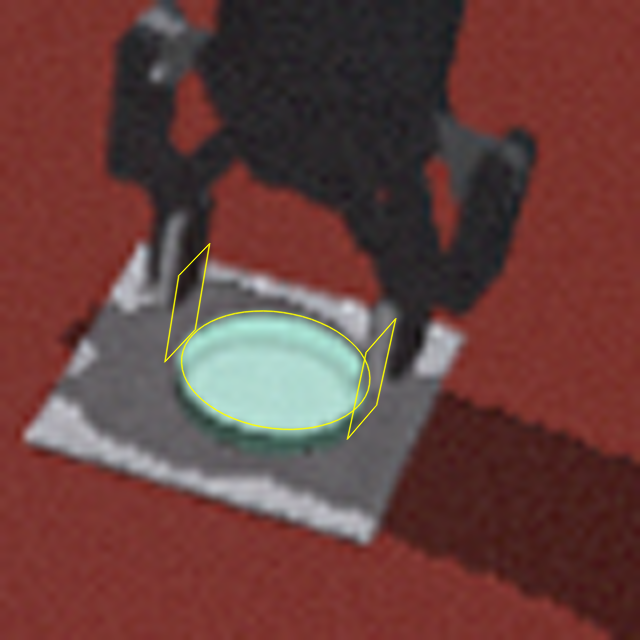

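Run:
```python
from fing import *
q=np.load('side2.npz');X=P('side',q['d'])
for (a,b) in ((165,290),(172,270),(185,280),(180,235),(400,360),(385,320),(390,340),(410,370),(375,330)):
    u=int(round((a+.5)/8-.5))+340;v=int(round((b+.5)/8-.5))+130
    print((a,b),(u,v),X[v,u].round(0),q['p'][v,u])
t,_=shot('top','2');crop(t,350,450,200,300,6,'g3')
```

```text
(165, 290) (360, 166) [ 469. -245.   38.] [121 121 125]
(172, 270) (361, 163) [ 468. -247.   47.] [105 100 105]
(185, 280) (363, 165) [ 462. -252.   38.] [39 32 32]
(180, 235) (362, 159) [ 466. -244.   63.] [75 70 75]
(400, 360) (390, 175) [ 384. -234.   43.] [39 36 38]
(385, 320) (388, 170) [ 391. -230.   60.] [123 121 126]
(390, 340) (388, 172) [ 390. -231.   53.] [101 101 103]
(410, 370) (391, 176) [ 385. -279.    4.] [94 90 94]
(375, 330) (386, 171) [ 396. -231.   54.] [95 92 94]
```

View pics/g3.png

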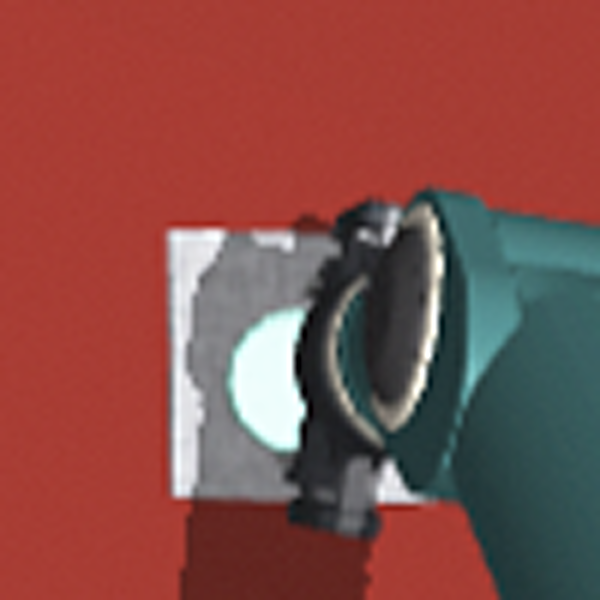

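Run:
```python
from fing import *
s,d=shot('side','3');X=P('side',d)
st=env.get_state();print(st['t'],st['position'],st['joint_positions'],st['grip_width'])
# gripper points cloud: dark pts near tool
p=st['position'];Rm=R.from_rotvec(st['ee_rot']).as_matrix()
L=(X.reshape(-1,3)-p)@Rm
m=(abs(L[:,0])<70)&(abs(L[:,1])<45)&(L[:,2]<-18)&(L[:,2]>-200)
L=L[m]
for z0 in range(-200,0,10):
    k=L[(L[:,2]>=z0)&(L[:,2]<z0+10)]
    if len(k): print(z0,len(k),k[:,:2].min(0).round(0),k[:,:2].max(0).round(0))
cv2.imwrite('pics/g4.png',draw(s,'side',[],380,170,40,40,8))
```

```text
3.55 [ 4.28260599e+02 -2.49770989e+02 -3.76164652e-01] [ 0.70255938  0.57012407 -0.29505504  2.08741074  0.32196393  0.52330767
 -0.03714545] 69.71231463523752
-200 158 [-37. -42.] [35. 20.]
-190 114 [-37. -42.] [34.  3.]
-180 104 [-38. -42.] [28.  5.]
-170 109 [-38. -42.] [36.  5.]
-160 91 [-37. -41.] [28.  5.]
-150 23 [-37. -38.] [9. 6.]
-140 164 [-68. -22.] [67. 13.]
-130 200 [-68. -25.] [70. 10.]
-120 120 [-68. -24.] [69.  9.]
-110 117 [-68. -21.] [65. 15.]
-100 132 [-67. -22.] [68. 15.]
-90 122 [-67. -19.] [68. 12.]
-80 68 [-66. -17.] [65. 10.]
-70 35 [-49. -15.] [46.  9.]
-60 45 [-49. -15.] [49.  5.]
-50 45 [-49. -15.] [49.  9.]
-40 26 [-46. -14.] [47. 10.]
-30 2 [36. -3.] [37.  4.]
```

View pics/g4.png

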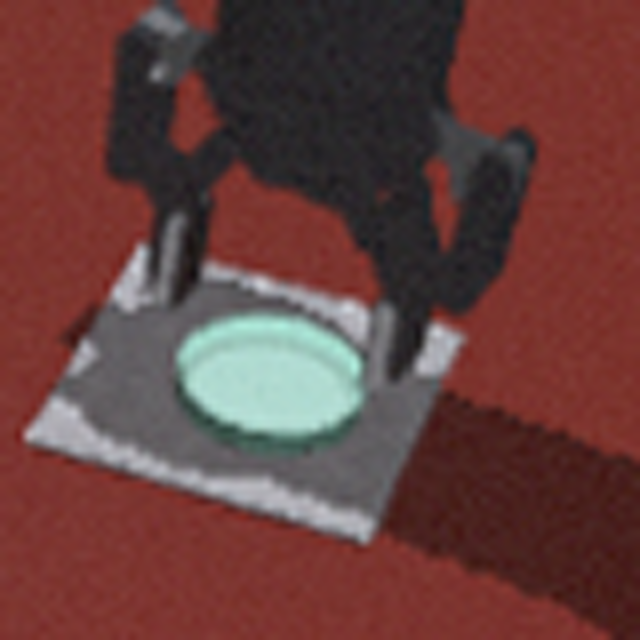

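Run:
```python
from fing import *
q=np.load('side3.npz');s=q['p']
a=draw(s,'side',fingers(35,30),380,170,40,40,5)
t=np.load('top2.npz')['p']
b=draw(t,'top',fingers(35,30)+fingers(57,100),400,262,40,40,5)
cv2.imwrite('pics/g5.png',np.hstack([a,b]))
q=np.load('top2.npz');X=P('top',q['d']);st=env.get_state();Rm=R.from_rotvec(st['ee_rot']).as_matrix()
L=(X.reshape(-1,3)-st['position'])@Rm
m=(abs(L[:,0])<70)&(abs(L[:,1])<45)&(L[:,2]<-18)&(L[:,2]>-250);L=L[m]
for z0 in range(-250,0,10):
    k=L[(L[:,2]>=z0)&(L[:,2]<z0+10)]
    if len(k): print(z0,len(k),k[:,:2].min(0).round(0),k[:,:2].max(0).round(0))
```

```text
-250 17 [-24. -35.] [  9. -27.]
-240 39 [-33. -36.] [ 14. -20.]
-230 27 [-36. -37.] [ 12. -14.]
-220 33 [-36. -37.] [ 23. -15.]
-200 60 [-38. -37.] [26. -5.]
-190 29 [-38. -37.] [24. -7.]
-180 33 [-39. -36.] [28.  1.]
-170 26 [-39. -37.] [23. -1.]
-160 22 [-39. -36.] [15. -1.]
-150 5 [-46.  -5.] [-39.   7.]
-140 127 [-69. -13.] [66. 14.]
-130 40 [-70. -12.] [67. 13.]
-120 16 [-68. -15.] [63. 11.]
-110 20 [-65. -16.] [64. -8.]
-100 35 [-68. -16.] [63.  0.]
-90 61 [-65. -12.] [64.  4.]
-80 21 [-68. -13.] [62.  8.]
-70 4 [-42. -10.] [39. -9.]
-60 3 [-39. -11.] [37. -9.]
-50 8 [-49. -10.] [44. -6.]
-40 5 [-50.  -9.] [-39.  -1.]
-30 1 [-13.  -2.] [-13.  -2.]
-20 16 [-28. -27.] [25.  1.]
```

View pics/g5.png

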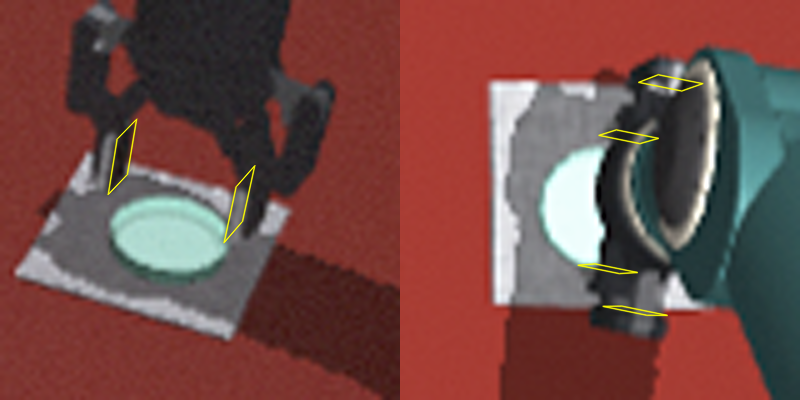

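arm_command:
  angular:
    - [0,0,0]
    - [0,0,0]
    - [0,0,0]
    - [0,0,0]
    - [0,0,0]
    - [0,0,0]
    - [0,0,0]
    - [0,0,0]
  linear:
    - [-0.0005,0,0.002]
    - [-0.0005,0,0.002]
    - [0,0,0.002]
    - [0,0,0.002]
    - [0,0,0.001]
    - [0,0,0]
    - [0,0,0]
    - [0,0,0]
  grip: [0.075,0.075,0.075,0.075,0.075,0.075,0.075,0.075]

```text
t: 4.35
position: [427.2, -249.6, -10.2]
ee_rot: [3.122, -0.327, 0.004]
force: [-0.1, -0.4, -0.6]
grip_width: 75.1
```

Run:
```python
from fing import *
plan([427.3,-249.5,-20],Rflat(-11.7),4)
s,d=shot('side','4');
cv2.imwrite('pics/g6.png',draw(s,'side',fingers(37.5,33),380,170,40,40,8))
```

```text
t 4.35 pos [ 427.2 -249.6  -10.2] dist 9.8 ang 0.005 F [-0.1 -0.4 -0.6] g 75.1 j [ 0.69  0.59 -0.28  2.09  0.33  0.5  -0.05]
per-row turn [0.0005, -0.0007, -0.0011]
[0.0, -0.0, 0.0024]
[0.0, -0.0, 0.0024]
[0.0, -0.0, 0.0024]
[0.0, -0.0, 0.0024]
```

View pics/g6.png

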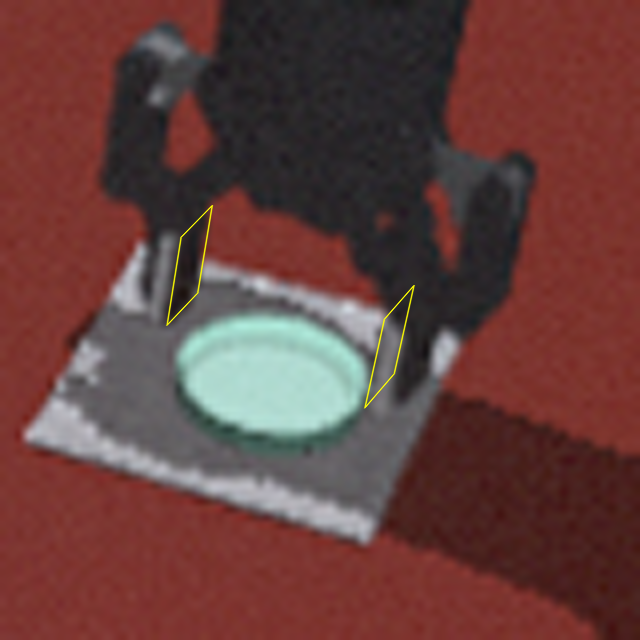

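arm_command:
  angular:
    - [0,0,0]
    - [0,0,0]
    - [0,0,0]
    - [0,0,0]
    - [0,0,0]
    - [0,0,0]
    - [0,0,0]
    - [0,0,0]
  linear:
    - [0,0,0.003]
    - [0,0,0.003]
    - [0,0,0.003]
    - [0,0,0.002]
    - [0,0,0.001]
    - [0,0,0]
    - [0,0,0]
    - [0,0,0]
  grip: [0.075,0.075,0.075,0.075,0.075,0.075,0.075,0.075]

```text
t: 5.2
position: [427.2, -249.6, -23.4]
ee_rot: [3.122, -0.327, 0.004]
force: [0.6, -0.6, 0.1]
grip_width: 74.9
```

Run:
```python
from fing import *
plan([427.3,-249.5,-20],Rflat(-11.7),4)
s,d=shot('side','5');
cv2.imwrite('pics/g7.png',draw(s,'side',[],380,170,40,40,8))
```

```text
t 5.2 pos [ 427.2 -249.6  -23.4] dist 3.4 ang 0.005 F [ 0.6 -0.6  0.1] g 74.9 j [ 0.68  0.61 -0.27  2.09  0.34  0.48 -0.06]
per-row turn [0.0005, -0.0006, -0.0011]
[0.0, -0.0, -0.0008]
[0.0, -0.0, -0.0008]
[0.0, -0.0, -0.0008]
[0.0, -0.0, -0.0008]
```

View pics/g7.png

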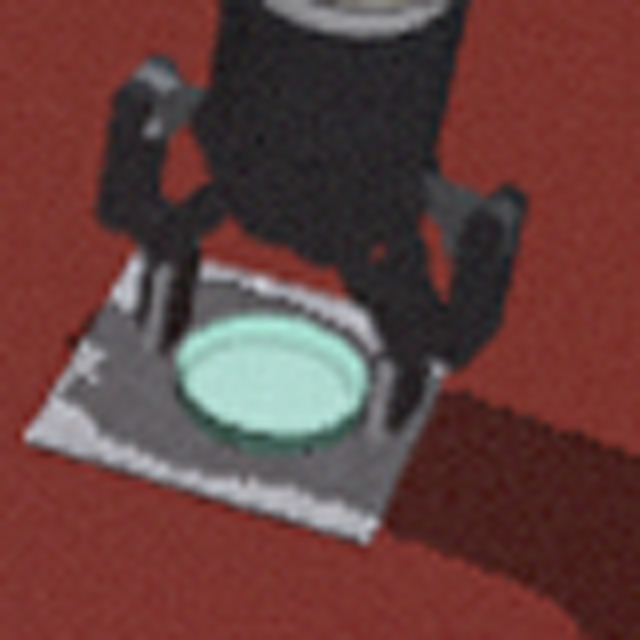

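arm_command:
  angular:
    - [0,0,0]
    - [0,0,0]
    - [0,0,0]
    - [0,0,0]
    - [0,0,0]
    - [0,0,0]
    - [0,0,0]
    - [0,0,0]
  linear:
    - [0,0,0.002]
    - [0,0,0.001]
    - [0,0,0]
    - [0,0,0]
    - [0,0,0]
    - [0,0,0]
    - [0,0,0]
    - [0,0,0]
  grip: [0.075,0.07,0.055,0.055,0.055,0.055,0.055,0.055]

```text
t: 6.05
position: [428.1, -250.7, -23.2]
ee_rot: [3.119, -0.326, 0.005]
force: [-0.1, -0.2, -0.6]
grip_width: 61.3
```

Run:
```python
from fing import *
plan([427.3,-249.5,-20],Rflat(-11.7),4)
s,d=shot('side','6');
cv2.imwrite('pics/g8.png',draw(s,'side',[],380,170,40,40,8))
```

```text
t 6.05 pos [ 428.1 -250.7  -23.2] dist 3.5 ang 0.007 F [-0.1 -0.2 -0.6] g 61.3 j [ 0.68  0.61 -0.27  2.09  0.35  0.48 -0.06]
per-row turn [0.0012, -0.0009, -0.0011]
[-0.0003, -0.0002, -0.0008]
[-0.0003, -0.0002, -0.0008]
[-0.0003, -0.0002, -0.0008]
[-0.0003, -0.0002, -0.0008]
```

View pics/g8.png

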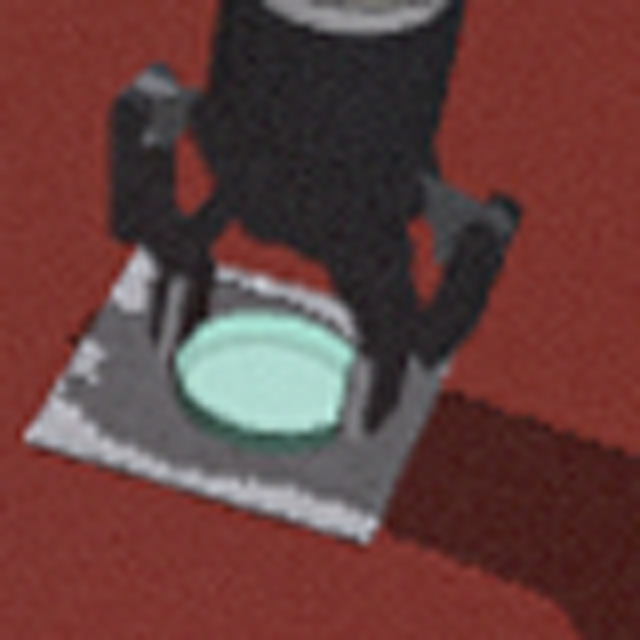

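arm_command:
  angular:
    - [0,0,0]
    - [0,0,0]
    - [0,0,0]
    - [0,0,0]
    - [0,0,0]
    - [0,0,0]
    - [0,0,0]
    - [0,0,0]
  linear:
    - [0,0,0]
    - [0,0,0]
    - [0,0,0]
    - [0,0,0]
    - [0,0,-0.002]
    - [0,0,-0.003]
    - [0,0,-0.003]
    - [0,0,0]
  grip: [0.055,0.055,0.055,0.055,0.055,0.055,0.055,0.055]

```text
t: 6.9
position: [427.9, -250.5, -14.9]
ee_rot: [3.12, -0.326, 0.004]
force: [-0.2, -0.7, -1.5]
grip_width: 61.3
```

Run:
```python
from fing import *
plan([427.3,-249.5,-20],Rflat(-11.7),4)
s,d=shot('side','7');t,d=shot('top','7')
cv2.imwrite('pics/g9.png',np.hstack([draw(s,'side',[],380,170,40,40,5),draw(t,'top',[],400,262,40,40,5)]))
```

```text
t 6.9 pos [ 427.9 -250.5  -14.9] dist 5.3 ang 0.007 F [-0.2 -0.7 -1.5] g 61.3 j [ 0.69  0.6  -0.28  2.09  0.34  0.49 -0.05]
per-row turn [0.0011, -0.0007, -0.0011]
[-0.0002, -0.0002, 0.0013]
[-0.0002, -0.0002, 0.0013]
[-0.0002, -0.0002, 0.0013]
[-0.0002, -0.0002, 0.0013]
```

View pics/g9.png

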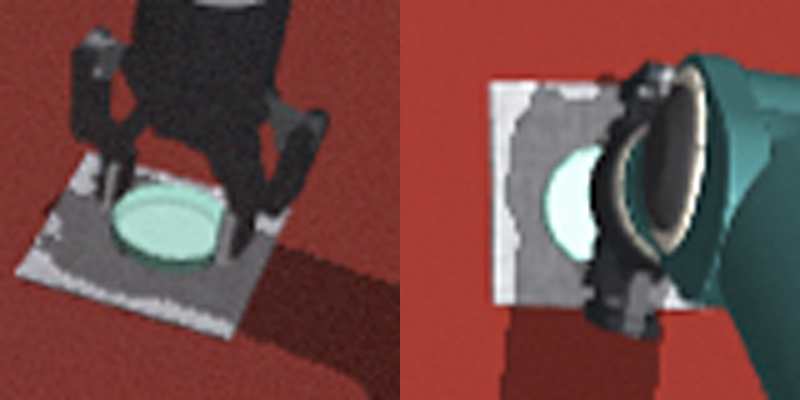

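arm_command:
  angular:
    - [0,0,0]
    - [0,0,0]
    - [0,0,0]
    - [0,0,0]
    - [0,0,0]
    - [0,0,0]
    - [0,0,0]
    - [0,0,0]
  linear:
    - [0,0,-0.008]
    - [0,0,-0.015]
    - [0,0,-0.02]
    - [0,0,-0.022]
    - [0,0,-0.022]
    - [0,0,-0.015]
    - [0,0,-0.008]
    - [0,0,0]
  grip: [0.055,0.055,0.055,0.055,0.055,0.055,0.055,0.055]

```text
t: 7.8
position: [426.7, -249.2, 101.2]
ee_rot: [3.12, -0.325, 0.001]
force: [-0.4, -0.7, -0.9]
grip_width: 61.6
```

Run:
```python
from fing import *
c,F=cellframe()
plan(c+(100-32.2)*F[:,2],Rlamp(),12)
s,d=shot('side','8');t,d=shot('top','8')
st=env.get_state();p=st['position'];Rm=R.from_rotvec(st['ee_rot']).as_matrix()
a=np.linspace(0,6.3,60)
C=[(np.c_[32*np.cos(a),32*np.sin(a),0*a-z]@Rm.T+p) for z in (27.2,37.2)]
print(proj('side',p),proj('top',p))
u,v=proj('side',p-30*Rm[:,2])[0].astype(int)
cv2.imwrite('pics/g10.png',draw(s,'side',C,u,v,40,40,8))
```

```text
t 7.8 pos [ 426.7 -249.2  101.2] dist 295.5 ang 0.528 F [-0.4 -0.7 -0.9] g 61.6 j [ 0.78  0.39 -0.38  2.05  0.22  0.74  0.05]
per-row turn [0.044, -0.0001, -0.0002]
[0.014, -0.0187, -0.0077]
[0.014, -0.0191, -0.0069]
[0.014, -0.0193, -0.006]
[0.014, -0.0196, -0.0052]
[0.014, -0.0198, -0.0043]
[0.014, -0.0199, -0.0034]
[0.014, -0.0201, -0.0026]
[0.014, -0.0202, -0.0017]
[0.014, -0.0202, -0.0008]
[0.014, -0.0202, 0.0001]
[0.014, -0.0202, 0.001]
[0.014, -0.0201, 0.0019]
[[379.15110558 150.48572788]] [[407.79902381 261.90167075]]
```

View pics/g10.png

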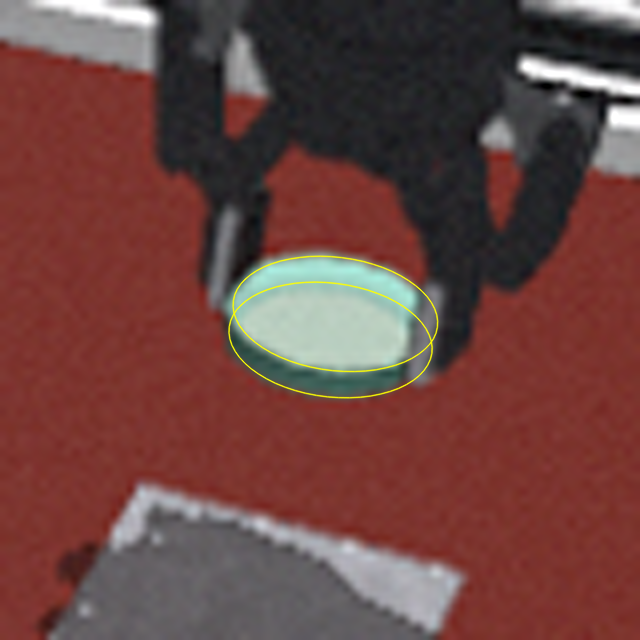

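arm_command:
  angular:
    - [0.044,0,0]
    - [0.044,0,0]
    - [0.044,0,0]
    - [0.044,0,0]
    - [0.044,0,0]
    - [0.044,0,0]
    - [0.044,0,0]
    - [0.044,0,0]
  linear:
    - [0.014,-0.0187,-0.009]
    - [0.014,-0.019,-0.008]
    - [0.014,-0.0193,-0.007]
    - [0.014,-0.0196,-0.006]
    - [0.014,-0.0198,-0.005]
    - [0.014,-0.02,-0.0034]
    - [0.014,-0.02,-0.0026]
    - [0.014,-0.02,-0.0017]
  grip: [0.055,0.055,0.055,0.055,0.055,0.055,0.055,0.055]

```text
t: 8.7
position: [563.5, -120.4, 157.7]
ee_rot: [-2.759, 0.296, -0.023]
force: [-0.0, 0.2, -0.5]
grip_width: 61.3
```

Run:
```python
from fing import *
c,F=cellframe()
plan(c+(100-32.2)*F[:,2],Rlamp(),5)
```

```text
t 8.7 pos [ 563.5 -120.4  157.7] dist 99.8 ang 0.159 F [-0.   0.2 -0.5] g 61.3 j [ 0.78  0.54 -0.56  1.77 -0.11  0.95  0.13]
per-row turn [0.0315, 0.0036, -0.0028]
[0.012, -0.0159, -0.0017]
[0.012, -0.0159, -0.0011]
[0.0121, -0.0159, -0.0006]
[0.0121, -0.0159, -0.0001]
[0.0121, -0.0158, 0.0005]
```

arm_command:
  angular:
    - [0.031,0.004,-0.003]
    - [0.031,0.004,-0.003]
    - [0.031,0.004,-0.003]
    - [0.031,0.004,-0.003]
    - [0.015,0,0]
    - [0,0,0]
    - [0,0,0]
    - [0,0,0]
  linear:
    - [0.012,-0.0159,-0.0017]
    - [0.012,-0.0159,-0.0011]
    - [0.012,-0.0159,-0.0006]
    - [0.01,-0.013,0]
    - [0.006,-0.008,0]
    - [0.002,-0.003,0]
    - [0,0,0]
    - [0,0,0]
  grip: [0.055,0.055,0.055,0.055,0.055,0.055,0.055,0.055]

```text
t: 9.5
position: [633.6, -64.4, 188.2]
ee_rot: [-2.612, 0.269, -0.061]
force: [0.1, 0.4, -1.0]
grip_width: 61.2
```

```bash
cat > look.py <<'E'
from fing import *
import sys
tag=sys.argv[1];hb=float(sys.argv[2]);r=float(sys.argv[3])
c,F=cellframe()
s,d=shot('side',tag);t,d=shot('top',tag)
st=env.get_state();p=st['position'];Rm=R.from_rotvec(st['ee_rot']).as_matrix()
a=np.linspace(0,6.3,60)
C=[(np.c_[r*np.cos(a),r*np.sin(a),0*a-z]@Rm.T+p) for z in (hb-5,hb+5)]+lampcurves(c,7.6496)
ctr=(p-hb*Rm[:,2]+c+24*F[:,2])/2
im=[]
for n,q in(('side',s),('top',t)):
    u,v=proj(n,ctr)[0].astype(int);u=min(max(u,50),509);v=min(max(v,50),369);print(n,u,v)
    im.append(cv2.resize(draw(q,n,C,u,v,50,50,8),(400,400)) if 0 else draw(q,n,C,u,v,50,50,8))
cv2.imwrite(f'pics/l{tag}s.png',im[0][:600] if 0 else cv2.resize(im[0],(600,600)))
cv2.imwrite(f'pics/l{tag}t.png',cv2.resize(im[1],(600,600)))
e=(p-hb*Rm[:,2]-c)@F;print('obj in cell',e.round(1),'tilt',np.degrees(np.arccos(-Rm[:,2]@F[:,2])).round(2))
E
python3 look.py 9 32.2 32;python3 - <<'E'
from fing import *
c,F=cellframe()
plan(c+(60-32.2)*F[:,2],Rlamp(),4)
E
```

```text
side 274 142
top 334 172
obj in cell [-3.6  3.4 97.1] tilt 0.54
t 9.6 pos [633.6 -64.4 188.3] dist 37.4 ang 0.01 F [ 0.8  0.4 -1. ] g 61.4 j [ 0.75  0.62 -0.62  1.64 -0.2   1.    0.12]
per-row turn [0.0017, 0.0017, -0.0007]
[0.001, -0.001, 0.0093]
[0.0009, -0.001, 0.0093]
[0.0009, -0.001, 0.0093]
[0.0009, -0.001, 0.0093]
```

View pics/l9s.png

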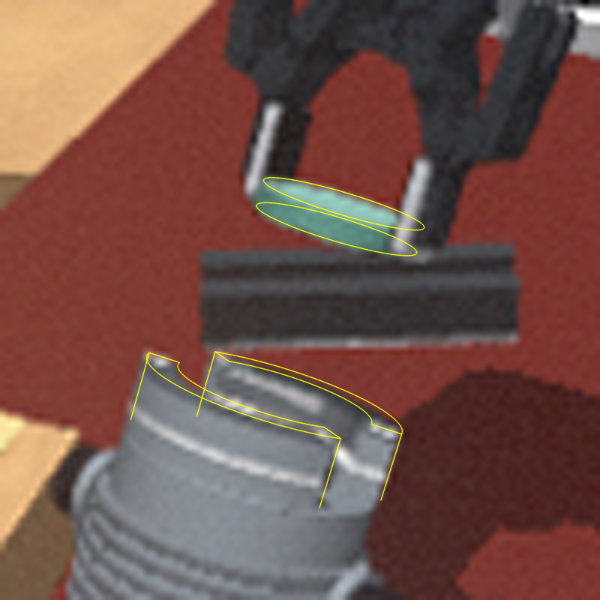

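View pics/l9t.png

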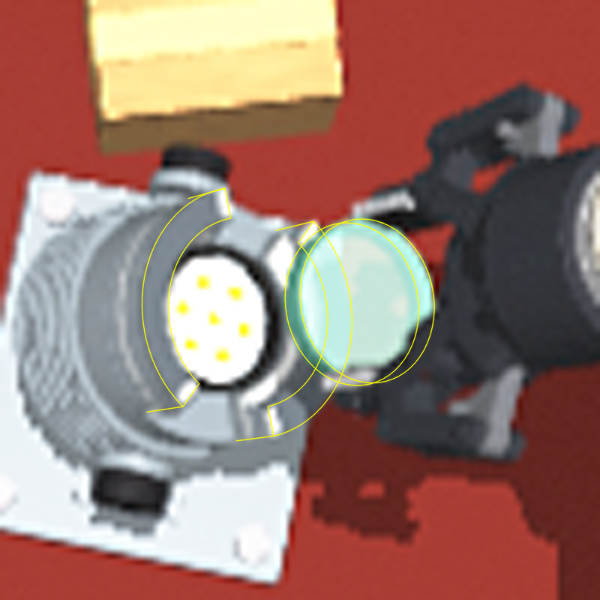

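Run:
```python
from fing import *
c,F=cellframe()
s=np.load('side9.npz')['p']
a=draw(s,'side',lampcurves(c,7.6496),264,157,25,20,16)
b=draw(s,'side',[],264,157,25,20,16)
cv2.imwrite('pics/m1.png',cv2.resize(np.vstack([a[:320],b[:320]]),(750,600)))
```

```text
(no output)
```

View pics/m1.png

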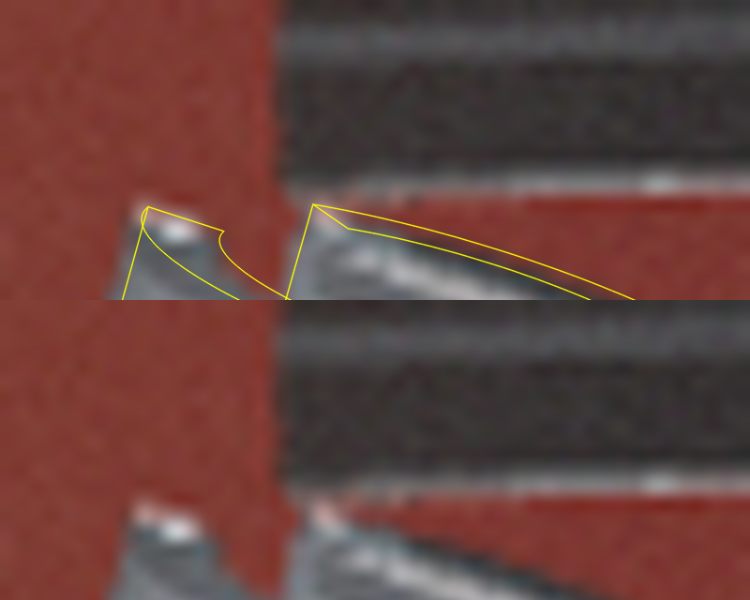

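Run:
```python
from fing import *
c,F=cellframe()
plan(c+F@[0,.5,45-32.2],Rlamp(),6)
```

```text
t 9.6 pos [633.6 -64.4 188.3] dist 52.3 ang 0.01 F [ 0.8  0.4 -1. ] g 61.4 j [ 0.75  0.62 -0.62  1.64 -0.2   1.    0.12]
per-row turn [0.0011, 0.0011, -0.0005]
[0.0006, -0.0007, 0.0087]
[0.0006, -0.0007, 0.0087]
[0.0006, -0.0007, 0.0087]
[0.0005, -0.0007, 0.0087]
[0.0005, -0.0006, 0.0087]
[0.0005, -0.0006, 0.0087]
```

arm_command:
  angular:
    - [0.002,0.002,0]
    - [0.002,0.002,0]
    - [0.002,0.002,0]
    - [0.002,0.002,0]
    - [0,0,0]
    - [0,0,0]
    - [0,0,0]
    - [0,0,0]
  linear:
    - [0.001,-0.001,0.008]
    - [0.001,-0.001,0.009]
    - [0.001,-0.001,0.009]
    - [0,-0.001,0.008]
    - [0,0,0.006]
    - [0,0,0.004]
    - [0,0,0.002]
    - [0,0,0]
  grip: [0.055,0.055,0.055,0.055,0.055,0.055,0.055,0.055]

```text
t: 10.4
position: [641.1, -36.9, 145.8]
ee_rot: [-2.604, 0.272, -0.07]
force: [-0.2, 0.0, -0.2]
grip_width: 61.6
```

```bash
python3 look.py 10 32.2 32;python3 - <<'E'
from fing import *
c,F=cellframe()
plan(c+F@[0,.5,20-32.2],Rlamp(),8)
E
```

```text
side 271 152
top 327 173
obj in cell [-0.4  1.6 46.5] tilt 0.08
t 10.5 pos [641.3 -37.2 146.2] dist 26.5 ang 0.004 F [ 0.1  0.1 -1.1] g 61.6 j [ 0.71  0.67 -0.62  1.68 -0.2   0.9   0.11]
per-row turn [-0.0001, -0.0001, -0.0005]
[0.0001, -0.0, 0.0033]
[0.0001, -0.0, 0.0033]
[0.0001, -0.0, 0.0033]
[0.0001, -0.0, 0.0033]
[0.0001, -0.0, 0.0033]
[0.0001, -0.0, 0.0033]
[0.0001, -0.0, 0.0033]
[0.0001, -0.0, 0.0033]
```

View pics/l10s.png

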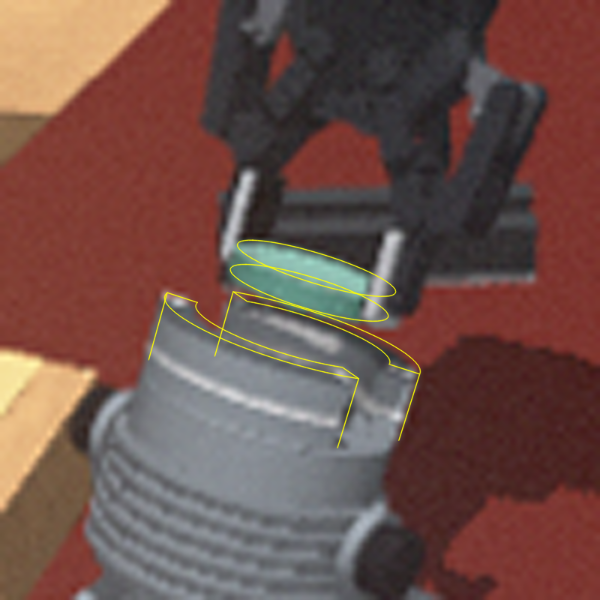

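View pics/l10t.png

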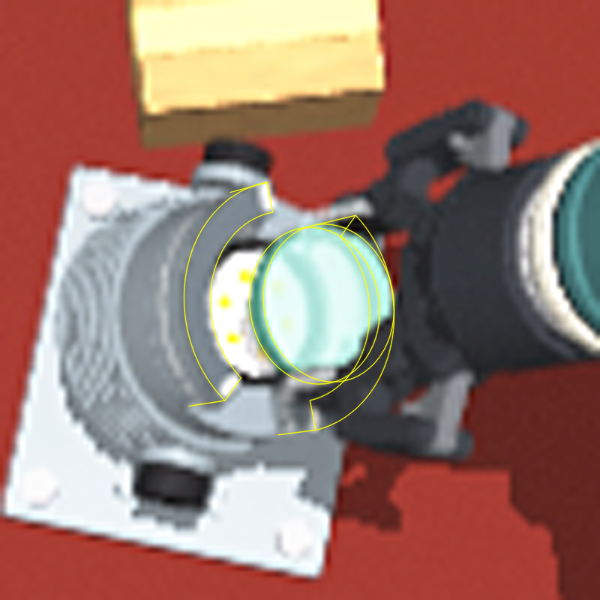

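arm_command:
  angular:
    - [0,0,0]
    - [0,0,0]
    - [0,0,0]
    - [0,0,0]
    - [0,0,0]
    - [0,0,0]
    - [0,0,0]
    - [0,0,0]
  linear:
    - [0,0,0.004]
    - [0,0,0.005]
    - [0,0,0.005]
    - [0,0,0.005]
    - [0,0,0.004]
    - [0,0,0.002]
    - [0,0,0.001]
    - [0,0,0]
  grip: [0.055,0.055,0.055,0.055,0.055,0.055,0.055,0.055]

```text
t: 11.3
position: [644.6, -23.9, 122.1]
ee_rot: [-2.605, 0.273, -0.073]
force: [-0.7, 0.9, -1.2]
grip_width: 61.5
```

```bash
python3 look.py 11 32.2 32;python3 - <<'E'
from fing import *
c,F=cellframe()
plan(c+F@[0,.5,10-32.2],Rlamp(),8)
E
```

```text
side 269 158
top 324 173
obj in cell [-0.6  1.  19. ] tilt 0.13
t 11.4 pos [644.7 -24.  122.3] dist 9.0 ang 0.005 F [ 0.5 -0.1 -0.4] g 61.0 j [ 0.68  0.7  -0.62  1.69 -0.19  0.84  0.11]
per-row turn [-0.0001, -0.0003, -0.0005]
[0.0001, -0.0001, 0.0011]
[0.0001, -0.0001, 0.0011]
[0.0001, -0.0001, 0.0011]
[0.0001, -0.0001, 0.0011]
[0.0001, -0.0001, 0.0011]
[0.0001, -0.0001, 0.0011]
[0.0001, -0.0001, 0.0011]
[0.0001, -0.0001, 0.0011]
```

View pics/l11s.png

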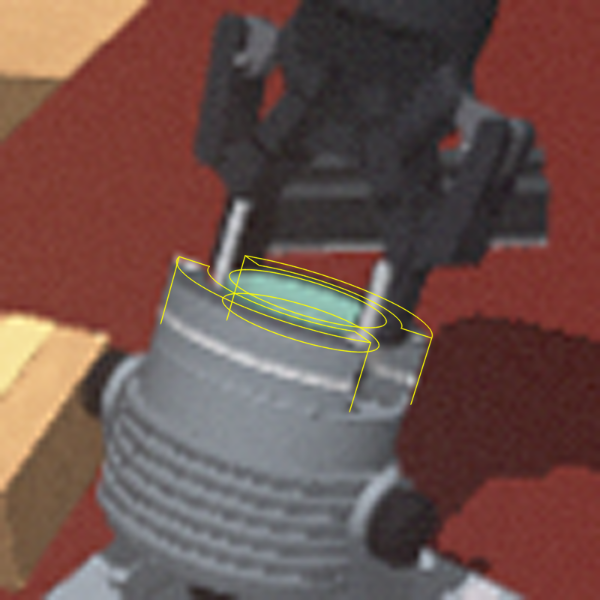

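View pics/l11t.png

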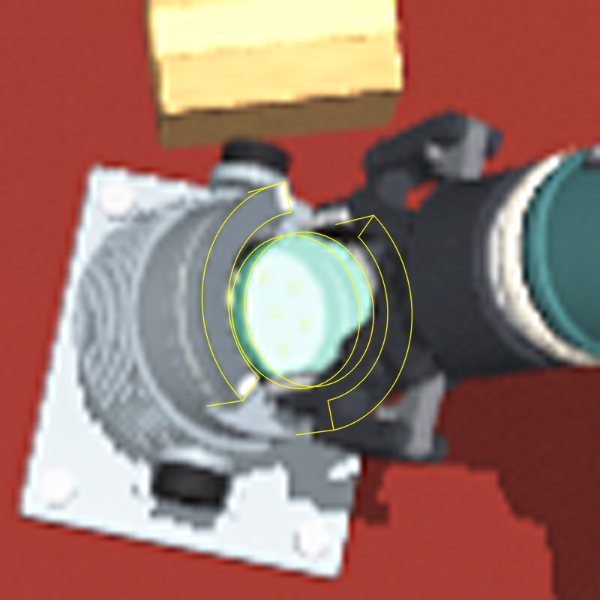

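arm_command:
  angular:
    - [0,0,0]
    - [0,0,0]
    - [0,0,0]
    - [0,0,0]
    - [0,0,0]
    - [0,0,0]
    - [0,0,0]
    - [0,0,0]
  linear:
    - [0,0,0.002]
    - [0,0,0.002]
    - [0,0,0.0015]
    - [0,0,0.001]
    - [0,0,0]
    - [0,0,0]
    - [0,0,0]
    - [0,0,0]
  grip: [0.055,0.055,0.055,0.055,0.055,0.055,0.055,0.055]

```text
t: 12.2
position: [645.7, -21.0, 116.6]
ee_rot: [-2.605, 0.274, -0.074]
force: [0.2, 0.2, -0.7]
grip_width: 61.6
```

```bash
cat > q.py <<'E'
from fing import *
import sys
hb=float(sys.argv[1]);c,F=cellframe();st=env.get_state();p=st['position'];Rm=R.from_rotvec(st['ee_rot']).as_matrix()
print(st['t'],'obj in cell',((p-hb*Rm[:,2]-c)@F).round(2),'F cell',(st['force']@F).round(1),'g',st['grip_width'].__round__(1),'M',(st['moment']@F).round(2))
print('rot err',R.from_matrix(Rm.T@Rlamp()).as_rotvec().round(4))
E
python3 q.py 32.2
```

```text
12.2 obj in cell [-0.69  0.63 12.53] F cell [-0.1 -0.1 -0.7] g 61.6 M [ 0.01  0.63 -0.03]
rot err [-0.0004 -0.0032 -0.0041]
```

arm_command:
  angular:
    - [0,0,0]
    - [0,0,0]
    - [0,0,0]
    - [0,0,0]
    - [0,0,0]
    - [0,0,0]
    - [0,0,0]
    - [0,0,0]
  linear:
    - [-0.0003,-0.0004,0.001]
    - [0,0,0.001]
    - [0,0,0.001]
    - [0,0,0.0005]
    - [0,0,0]
    - [0,0,0]
    - [0,0,0]
    - [0,0,0]
  grip: [0.055,0.055,0.055,0.055,0.055,0.055,0.055,0.055]

```text
t: 13.0
position: [646.5, -18.8, 113.9]
ee_rot: [-2.605, 0.274, -0.076]
force: [0.2, -0.2, -0.1]
grip_width: 61.5
```

```bash
python3 q.py 32.2
```

```text
13.0 obj in cell [-0.05  0.42  9.05] F cell [-0.2 -0.2 -0. ] g 61.5 M [-0.07  0.62 -0.06]
rot err [-0.0005 -0.0044 -0.0039]
```

arm_command:
  angular:
    - [0,0,0]
    - [0,0,0]
    - [0,0,0]
    - [0,0,0]
    - [0,0,0]
    - [0,0,0]
    - [0,0,0]
    - [0,0,0]
  linear:
    - [-0.0003,0,0.0005]
    - [0,0,0.0005]
    - [0,0,0.0005]
    - [0,0,0]
    - [0,0,0]
    - [0,0,0]
    - [0,0,0]
    - [0,0,0]
  grip: [0.055,0.055,0.055,0.055,0.055,0.055,0.055,0.055]

```text
t: 13.8
position: [646.6, -18.1, 112.7]
ee_rot: [-2.605, 0.274, -0.077]
force: [0.8, 0.1, -0.4]
grip_width: 61.7
```

```bash
python3 q.py 32.2
```

```text
13.8 obj in cell [0.01 0.41 7.63] F cell [ 0.  -0.8 -0.5] g 61.7 M [-0.04  0.64 -0.07]
rot err [-0.0006 -0.0052 -0.0039]
```

arm_command:
  angular:
    - [0,0,0]
    - [0,0,0]
    - [0,0,0]
    - [0,0,0]
    - [0,0,0]
    - [0,0,0]
    - [0,0,0]
    - [0,0,0]
  linear:
    - [-0.0003,0,0.0005]
    - [0,0,0.0005]
    - [0,0,0.0005]
    - [0,0,0]
    - [0,0,0]
    - [0,0,0]
    - [0,0,0]
    - [0,0,0]
  grip: [0.055,0.055,0.055,0.055,0.055,0.055,0.055,0.055]

```text
t: 14.6
position: [646.7, -18.1, 112.6]
ee_rot: [-2.606, 0.275, -0.078]
force: [-2.1, -1.6, 3.0]
grip_width: 61.3
```

```bash
python3 q.py 32.2
```

```text
14.6 obj in cell [-0.01  0.38  7.44] F cell [-0.2  1.8  3.5] g 61.3 M [ 0.09  0.6  -0.01]
rot err [-0.0001 -0.006  -0.0039]
```

arm_command:
  angular:
    - [0,0,0]
    - [0,0,0]
    - [0,0,0]
    - [0,0,0]
    - [0,0,0]
    - [0,0,0]
    - [0,0,0]
    - [0,0,0]
  linear:
    - [0,0,0]
    - [0,0,0]
    - [0,0,0]
    - [0,0,0]
    - [0,0,0]
    - [0,0,0]
    - [0,0,0]
    - [0,0,0]
  grip: [0.062,0.064,0.066,0.068,0.07,0.072,0.072,0.072]

```text
t: 15.4
position: [646.3, -16.9, 111.6]
ee_rot: [-2.605, 0.274, -0.076]
force: [0.7, 0.4, 0.0]
grip_width: 72.4
```

```bash
python3 q.py 32.2;python3 look.py 12 32.2 32
```

```text
15.4 obj in cell [0.41 0.99 6.08] F cell [ 0.4 -0.6 -0.2] g 72.4 M [0.01 0.53 0.01]
rot err [-0.001  -0.0045 -0.0037]
side 268 160
top 322 174
obj in cell [0.4 1.  6.1] tilt 0.26
```

View pics/l12s.png

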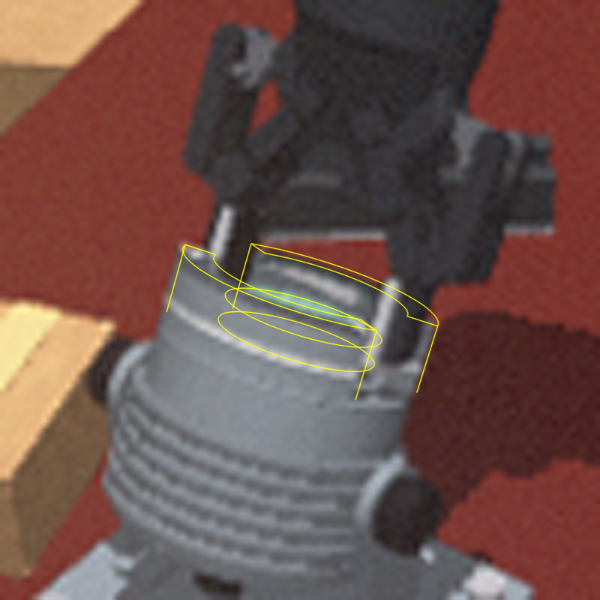

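View pics/l12t.png

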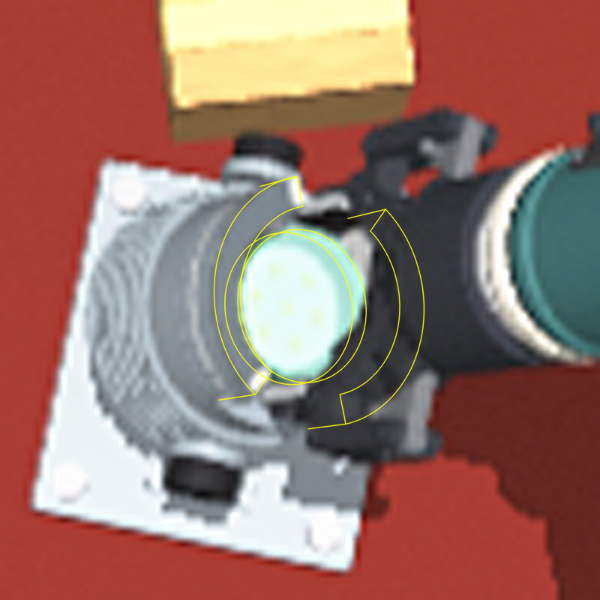

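arm_command:
  angular:
    - [0,0,0]
    - [0,0,0]
    - [0,0,0]
    - [0,0,0]
    - [0,0,0]
    - [0,0,0]
    - [0,0,0]
    - [0,0,0]
  linear:
    - [0,0,-0.003]
    - [0,0,-0.005]
    - [0,0,-0.01]
    - [0,0,-0.02]
    - [0,0,-0.03]
    - [0,0,-0.035]
    - [0,0,-0.035]
    - [0,0,-0.02]
  grip: [0.072,0.072,0.072,0.072,0.072,0.08,0.085,0.085]

```text
t: 16.3
position: [627.2, -96.8, 254.6]
ee_rot: [-2.604, 0.271, -0.071]
force: [0.1, 0.3, -0.0]
grip_width: 84.7
```

```bash
python3 q.py 32.2
python3 - <<'E'
from fing import *
c,F=cellframe()
s,_=shot('side','13');t,d=shot('top','13')
a=np.linspace(0,6.3,60)
C=[np.c_[32*np.cos(a),32*np.sin(a),0*a+h]@F.T+c for h in(13,)]
cv2.imwrite('pics/n1.png',np.hstack([draw(s,'side',C,264,165,25,25,8),draw(t,'top',C,320,175,25,25,8)]))
plan([474.5,264.3,200],Rflat(55.5),8)
X=P('top',d);u,v=proj('top',c+13*F[:,2])[0].astype(int)
L=(X[v-9:v+10,u-8:u+9].reshape(-1,3)-c)@F
m=np.hypot(L[:,0],L[:,1])<27
print('glass? h',np.median(L[m,2]),np.percentile(L[m,2],[10,90]),m.sum())
A=np.c_[L[m,:2],np.ones(m.sum())];print(np.linalg.lstsq(A,L[m,2],rcond=None)[0])
E
```

```text
16.3 obj in cell [  0.75   3.26 170.97] F cell [ 0.3  0.  -0.2] g 84.7 M [ 0.03  0.5  -0.01]
rot err [-0.0015  0.0001 -0.003 ]
t 16.4 pos [628.2 -97.6 254.9] dist 397.0 ang 1.276 F [-0.2 -1.  -0.4] g 84.8 j [ 0.81  0.56 -0.64  1.57 -0.23  1.13  0.13]
per-row turn [-0.0576, -0.0386, -0.1436]
[-0.0282, -0.0314, 0.0261]
[-0.0223, -0.0366, 0.0251]
[-0.0158, -0.0407, 0.0236]
[-0.0088, -0.0438, 0.0216]
[-0.0016, -0.0457, 0.0192]
[0.0057, -0.0464, 0.0165]
[0.0129, -0.046, 0.0135]
[0.0199, -0.0443, 0.0102]
glass? h 12.831045905104872 [11.07240879 15.21459131] 285
[-8.89606050e-03 -1.09155312e-02  1.30195132e+01]
```

View pics/n1.png

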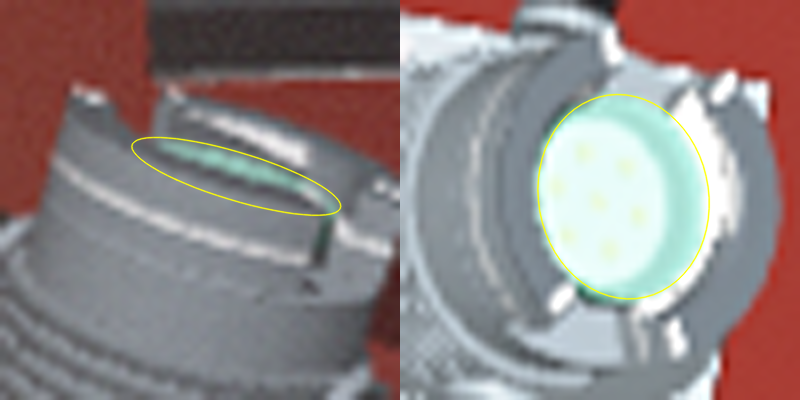

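Run:
```python
from fing import *
plan([474.5,264.3,110],Rflat(55.5),10)
```

```text
t 16.4 pos [628.2 -97.6 254.9] dist 419.0 ang 1.276 F [-0.2 -1.  -0.4] g 84.8 j [ 0.81  0.56 -0.64  1.57 -0.23  1.13  0.13]
per-row turn [-0.0461, -0.0309, -0.1149]
[-0.0225, -0.0207, 0.0286]
[-0.0191, -0.0244, 0.0283]
[-0.0152, -0.0276, 0.0276]
[-0.011, -0.0304, 0.0267]
[-0.0066, -0.0326, 0.0255]
[-0.002, -0.0342, 0.0241]
[0.0027, -0.0353, 0.0224]
[0.0075, -0.0357, 0.0207]
[0.0122, -0.0355, 0.0187]
[0.0167, -0.0346, 0.0166]
```

Run:
```python
from fing import *
plan([474.5,264.3,180],Rflat(55.5),9)
```

```text
t 16.4 pos [628.2 -97.6 254.9] dist 400.2 ang 1.276 F [-0.2 -1.  -0.4] g 84.8 j [ 0.81  0.56 -0.64  1.57 -0.23  1.13  0.13]
per-row turn [-0.0512, -0.0343, -0.1276]
[-0.025, -0.0268, 0.0251]
[-0.0205, -0.031, 0.0244]
[-0.0155, -0.0345, 0.0233]
[-0.0101, -0.0373, 0.0219]
[-0.0045, -0.0394, 0.0202]
[0.0013, -0.0405, 0.0182]
[0.0071, -0.0409, 0.016]
[0.0128, -0.0404, 0.0136]
[0.0183, -0.039, 0.011]
```

arm_command:
  angular:
    - [-0.051,-0.034,-0.128]
    - [-0.051,-0.034,-0.128]
    - [-0.051,-0.034,-0.128]
    - [-0.051,-0.034,-0.128]
    - [-0.051,-0.034,-0.128]
    - [-0.051,-0.034,-0.128]
    - [-0.051,-0.034,-0.128]
    - [-0.051,-0.034,-0.128]
  linear:
    - [-0.025,-0.0268,0.025]
    - [-0.0205,-0.031,0.0244]
    - [-0.0155,-0.0345,0.0233]
    - [-0.01,-0.037,0.022]
    - [-0.0045,-0.0394,0.02]
    - [0.0013,-0.0405,0.018]
    - [0.007,-0.041,0.016]
    - [0.0128,-0.04,0.0136]
  grip: [0.085,0.085,0.085,0.085,0.085,0.085,0.085,0.085]

```text
t: 17.2
position: [486.4, 221.2, 179.4]
ee_rot: [-2.816, -1.297, -0.015]
force: [2.0, 0.4, -0.9]
grip_width: 85.0
```

Run:
```python
from fing import *
plan([474.5,264.3,70],Rflat(55.5),5)
```

```text
t 17.2 pos [486.4 221.2 179.4] dist 118.2 ang 0.113 F [ 2.   0.4 -0.9] g 85.0 j [ 0.17  0.43 -0.78  1.88  0.32  0.95  0.11]
per-row turn [-0.0064, -0.0056, -0.021]
[0.0044, -0.0067, 0.0222]
[0.0047, -0.0067, 0.0222]
[0.005, -0.0068, 0.0221]
[0.0052, -0.0068, 0.022]
[0.0055, -0.0068, 0.022]
```

arm_command:
  angular:
    - [-0.006,-0.0056,-0.015]
    - [-0.006,-0.0056,-0.015]
    - [-0.006,-0.0056,-0.015]
    - [-0.006,-0.0056,-0.015]
    - [0,0,-0.01]
    - [0,0,0]
    - [0,0,0]
    - [0,0,0]
  linear:
    - [0.003,-0.004,0.02]
    - [0.005,-0.006,0.022]
    - [0.005,-0.006,0.022]
    - [0.004,-0.005,0.02]
    - [0.002,-0.003,0.015]
    - [0,0,0.006]
    - [0,0,0]
    - [0,0,0]
  grip: [0.085,0.085,0.085,0.085,0.085,0.085,0.085,0.085]

```text
t: 18.0
position: [466.3, 267.9, 69.8]
ee_rot: [-2.77, -1.454, 0.005]
force: [-0.3, -0.7, 0.2]
grip_width: 84.9
```

```bash
cat > ringm.py <<'E'
from fing import *
from det import circ3
def ringc(c,a):
    C=[circ3(c,33,38),circ3(c,27,38)]
    d=np.array([np.cos(a),np.sin(a)]);e=np.array([-d[1],d[0]])
    for k in(1,-1):
        q=[c+k*36*d+13*e,c+k*44*d+13*e,c+k*44*d-13*e,c+k*36*d-13*e]
        C.append(np.c_[np.array(q),np.full(4,6.)])
    return C
E
python3 - <<'E'
from ringm import *
plan([474.5,264.3,40],Rflat(55.5),5)
s,_=shot('side','14');t,_=shot('top','14')
C=ringc(np.array([474.5,264.3]),np.radians(55.5))+fingers(42.5,36)
cv2.imwrite('pics/r1.png',np.hstack([draw(s,'side',C,280,310,40,40,5),draw(t,'top',C,205,247,40,40,5)]))
E
```

```text
t 18.0 pos [466.3 267.9  69.8] dist 31.1 ang 0.014 F [-0.3 -0.7  0.2] g 84.9 j [-0.03  0.59 -0.69  1.94  0.5   0.79 -0.04]
per-row turn [-0.0026, -0.0007, -0.0004]
[0.0003, 0.0018, 0.0059]
[0.0003, 0.0018, 0.0059]
[0.0003, 0.0018, 0.0059]
[0.0003, 0.0018, 0.0059]
[0.0003, 0.0018, 0.0059]
```

View pics/r1.png

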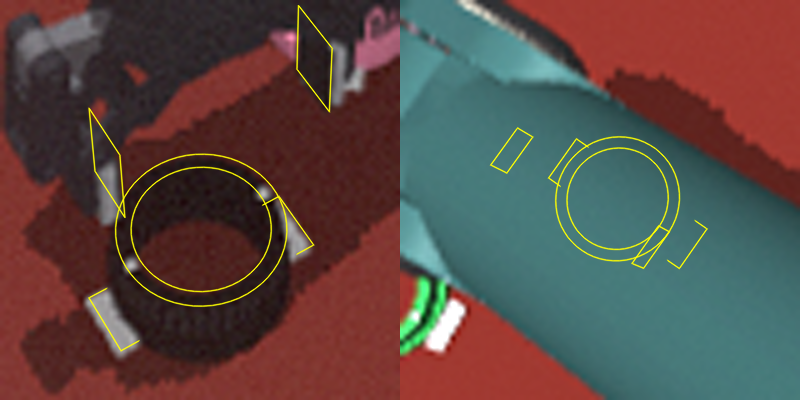

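arm_command:
  angular:
    - [-0.003,0,0]
    - [-0.003,0,0]
    - [-0.003,0,0]
    - [-0.003,0,0]
    - [0,0,0]
    - [0,0,0]
    - [0,0,0]
    - [0,0,0]
  linear:
    - [0.0003,0.003,0.01]
    - [0.0003,0.003,0.012]
    - [0.0003,0.002,0.012]
    - [0.0003,0.001,0.012]
    - [0,0,0.01]
    - [0,0,0.006]
    - [0,0,0.002]
    - [0,0,0]
  grip: [0.085,0.085,0.085,0.085,0.085,0.085,0.085,0.085]

```text
t: 18.9
position: [476.6, 262.6, 0.7]
ee_rot: [-2.783, -1.456, -0.007]
force: [-0.7, -0.3, 0.7]
grip_width: 85.0
```

Run:
```python
from ringm import *
plan([474.5,264.3,-10],Rflat(55.5),4)
s,_=shot('side','15')
C=ringc(np.array([474.5,264.3]),np.radians(55.5))+fingers(42.5,36)
cv2.imwrite('pics/r2.png',draw(s,'side',C,280,310,40,40,7))
```

```text
t 18.9 pos [476.6 262.6   0.7] dist 11.0 ang 0.007 F [-0.7 -0.3  0.7] g 85.0 j [-0.1   0.69 -0.59  1.96  0.61  0.67 -0.12]
per-row turn [0.0004, -0.0011, -0.0012]
[0.0, -0.0007, 0.0027]
[0.0, -0.0007, 0.0027]
[0.0, -0.0007, 0.0027]
[0.0, -0.0007, 0.0027]
```

View pics/r2.png

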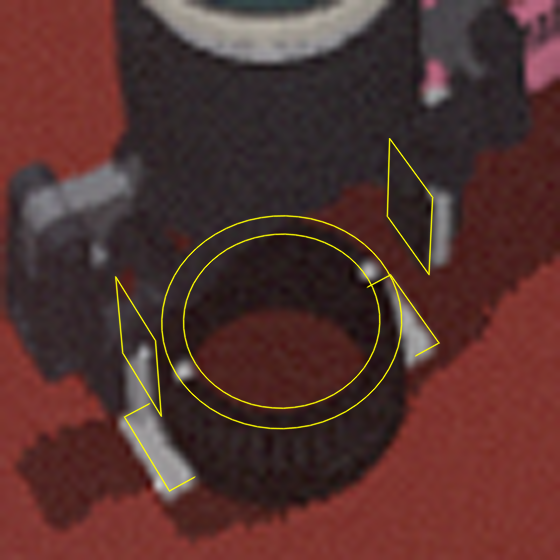

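arm_command:
  angular:
    - [0,0,0]
    - [0,0,0]
    - [0,0,0]
    - [0,0,0]
    - [0,0,0]
    - [0,0,0]
    - [0,0,0]
    - [0,0,0]
  linear:
    - [0,-0.001,0.003]
    - [0,-0.001,0.003]
    - [0,0,0.003]
    - [0,0,0.001]
    - [0,0,0]
    - [0,0,0]
    - [0,0,0]
    - [0,0,0]
  grip: [0.085,0.085,0.085,0.08,0.07,0.057,0.057,0.057]

```text
t: 19.75
position: [475.8, 264.3, -7.9]
ee_rot: [2.783, 1.456, 0.011]
force: [0.0, -0.6, -2.4]
grip_width: 63.4
```

arm_command:
  angular:
    - [0,0,0]
    - [0,0,0]
    - [0,0,0]
    - [0,0,0]
    - [0,0,0]
    - [0,0,0]
    - [0,0,0]
    - [0,0,0]
  linear:
    - [0,0,0]
    - [0,0,0]
    - [0,0,0]
    - [0,0,-0.002]
    - [0,0,-0.004]
    - [0,0,-0.006]
    - [0,0,-0.006]
    - [0,0,0]
  grip: [0.057,0.057,0.057,0.057,0.057,0.057,0.057,0.057]

```text
t: 20.55
position: [475.4, 264.0, 11.2]
ee_rot: [2.784, 1.456, 0.01]
force: [0.1, -0.2, -1.8]
grip_width: 64.2
```

Run:
```python
from ringm import *
plan([474.5,264.3,-10],Rflat(55.5),4)
s,_=shot('side','16')
st=env.get_state();p=st['position'];Rm=R.from_rotvec(st['ee_rot']).as_matrix()
cv2.imwrite('pics/r3.png',draw(s,'side',fingers(33,30),280,300,40,40,7))
```

```text
t 20.55 pos [475.4 264.   11.2] dist 21.2 ang 0.008 F [ 0.1 -0.2 -1.8] g 64.2 j [-0.09  0.68 -0.61  1.96  0.6   0.69 -0.11]
per-row turn [0.0008, -0.0014, -0.0013]
[-0.0001, -0.0002, 0.0053]
[-0.0001, -0.0002, 0.0053]
[-0.0001, -0.0002, 0.0053]
[-0.0001, -0.0002, 0.0053]
```

View pics/r3.png

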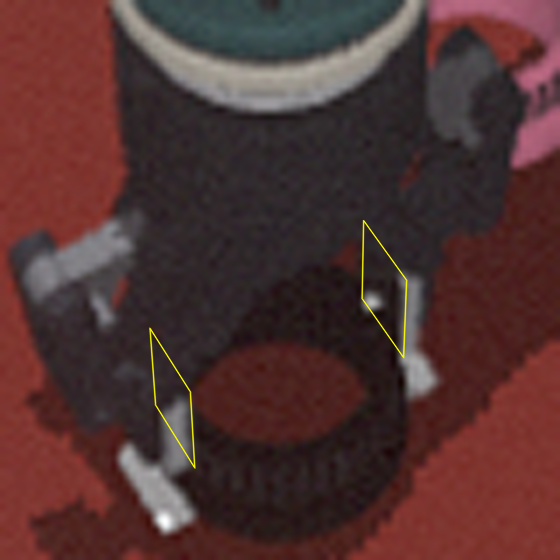

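arm_command:
  angular:
    - [0,0,0]
    - [0,0,0]
    - [0,0,0]
    - [0,0,0]
    - [0,0,0]
    - [0,0,0]
    - [0,0,0]
    - [0,0,0]
  linear:
    - [0,0,-0.015]
    - [0,0,-0.025]
    - [0,0,-0.03]
    - [0,0,-0.03]
    - [0,0,-0.03]
    - [0,0,-0.025]
    - [0,0,-0.015]
    - [0,0,-0.005]
  grip: [0.057,0.057,0.057,0.057,0.057,0.057,0.057,0.057]

```text
t: 21.4
position: [472.1, 263.6, 197.5]
ee_rot: [2.781, 1.46, 0.007]
force: [0.7, 0.1, -2.7]
grip_width: 63.6
```

Run:
```python
from fing import *
c,F=cellframe()
plan(c+F@[0,.5,5+80],Rlamp(),14)
```

```text
t 21.4 pos [472.1 263.6 197.5] dist 373.0 ang 1.271 F [ 0.7  0.1 -2.7] g 63.6 j [ 0.07  0.42 -0.8   1.85  0.35  1.02  0.09]
per-row turn [0.033, 0.0216, 0.0817]
[-0.0131, 0.0232, -0.0007]
[-0.0111, 0.0241, -0.0017]
[-0.0091, 0.0249, -0.0028]
[-0.0069, 0.0254, -0.0038]
[-0.0048, 0.0258, -0.0048]
[-0.0025, 0.0259, -0.0057]
[-0.0003, 0.0258, -0.0066]
[0.002, 0.0255, -0.0074]
[0.0042, 0.025, -0.0082]
[0.0064, 0.0243, -0.0089]
[0.0085, 0.0234, -0.0095]
[0.0106, 0.0223, -0.01]
[0.0126, 0.021, -0.0105]
[0.0145, 0.0195, -0.0109]
```

Run:
```python
from fing import *
c,F=cellframe()
plan(c+F@[0,.5,5+95],Rlamp(),10)
```

```text
t 21.4 pos [472.1 263.6 197.5] dist 379.6 ang 1.271 F [ 0.7  0.1 -2.7] g 63.6 j [ 0.07  0.42 -0.8   1.85  0.35  1.02  0.09]
per-row turn [0.0462, 0.0302, 0.1144]
[-0.019, 0.0328, -0.0023]
[-0.0151, 0.0346, -0.0044]
[-0.0109, 0.0358, -0.0064]
[-0.0065, 0.0365, -0.0083]
[-0.002, 0.0365, -0.0101]
[0.0024, 0.036, -0.0118]
[0.0069, 0.0349, -0.0133]
[0.0112, 0.0332, -0.0146]
[0.0153, 0.031, -0.0157]
[0.0192, 0.0282, -0.0165]
```

arm_command:
  angular:
    - [0.046,0.03,0.114]
    - [0.046,0.03,0.114]
    - [0.046,0.03,0.114]
    - [0.046,0.03,0.114]
    - [0.046,0.03,0.114]
    - [0.046,0.03,0.114]
    - [0.046,0.03,0.114]
    - [0.046,0.03,0.114]
  linear:
    - [-0.019,0.0328,-0.006]
    - [-0.015,0.0346,-0.008]
    - [-0.011,0.0358,-0.008]
    - [-0.0065,0.0365,-0.009]
    - [-0.002,0.0365,-0.01]
    - [0.0024,0.036,-0.012]
    - [0.007,0.035,-0.013]
    - [0.011,0.033,-0.014]
  grip: [0.057,0.057,0.057,0.057,0.057,0.057,0.057,0.057]

```text
t: 22.2
position: [600.3, -9.6, 226.6]
ee_rot: [-2.698, -0.04, -0.061]
force: [-0.1, 0.2, -2.4]
grip_width: 63.7
```

Run:
```python
from fing import *
c,F=cellframe()
plan(c+F@[0,.5,5+90],Rlamp(),5)
```

```text
t 22.2 pos [600.3  -9.6 226.6] dist 75.8 ang 0.24 F [-0.1  0.2 -2.4] g 63.7 j [ 0.7   0.51 -0.68  1.69 -0.15  1.04  0.2 ]
per-row turn [0.015, 0.012, 0.044]
[0.0064, 0.0132, -0.0036]
[0.007, 0.0129, -0.0038]
[0.0076, 0.0125, -0.0039]
[0.0082, 0.0121, -0.004]
[0.0088, 0.0117, -0.004]
```

arm_command:
  angular:
    - [0.014,0.01,0.035]
    - [0.014,0.01,0.035]
    - [0.014,0.01,0.035]
    - [0.012,0.01,0.035]
    - [0.01,0.005,0.02]
    - [0,0,0]
    - [0,0,0]
    - [0,0,0]
  linear:
    - [0.006,0.009,-0.003]
    - [0.007,0.011,-0.004]
    - [0.007,0.011,-0.004]
    - [0.007,0.01,-0.004]
    - [0.004,0.005,-0.002]
    - [0,0,0]
    - [0,0,0]
    - [0,0,0]
  grip: [0.057,0.057,0.057,0.057,0.057,0.057,0.057,0.057]

```text
t: 23.0
position: [629.7, -67.6, 218.8]
ee_rot: [-2.619, 0.207, -0.067]
force: [-0.3, -1.2, -3.2]
grip_width: 64.0
```

```bash
cat > rl.py <<'E'
from fing import *
import sys
tag=sys.argv[1];c,F=cellframe()
s,d=shot('side',tag);t,d=shot('top',tag)
st=env.get_state();p=st['position'];Rm=R.from_rotvec(st['ee_rot']).as_matrix()
a=np.linspace(0,6.3,60)
D=float(sys.argv[2]) if len(sys.argv)>2 else 0
C=[(np.c_[r*np.cos(a),r*np.sin(a),0*a-z]@Rm.T+p) for r,z in ((36,8),(33,46),(27,46))]
for k in(1,-1):
    C.append(np.array([[k*36,13,-14],[k*44,13,-14],[k*44,-13,-14],[k*36,-13,-14],[k*36,13,-14]])@R.from_rotvec([0,0,D]).as_matrix().T@Rm.T+p)
L=lampcurves(c,7.6496)
for n,q in(('side',s),('top',t)):
    u,v=proj(n,(p-20*Rm[:,2]+c+24*F[:,2])/2)[0].astype(int)
    cv2.imwrite(f'pics/rl{tag}{n[0]}.png',draw(q,n,C+L,u,v,45,45,6.6 if 0 else 6))
e=(p-c)@F;print('tcp in cell',e.round(2),'rot err',R.from_matrix(Rm.T@Rlamp()).as_rotvec().round(4),'F',(st['force']@F).round(1))
E
python3 rl.py 17; python3 -c "
from fing import *
c,F=cellframe()
plan(c+F@[0,.8,5+40],Rlamp(),6)"
```

```text
tcp in cell [ 8.3   6.82 93.29] rot err [0.0078 0.014  0.0432] F [-0.6  0.1 -1.9]
t 23.1 pos [629.7 -67.5 218.9] dist 49.4 ang 0.046 F [-0.   0.4 -2. ] g 63.7 j [ 0.76  0.58 -0.63  1.62 -0.21  1.06  0.16]
per-row turn [0.0013, 0.0023, 0.0072]
[0.0011, 0.0014, 0.008]
[0.001, 0.0014, 0.008]
[0.001, 0.0014, 0.008]
[0.001, 0.0014, 0.008]
[0.001, 0.0014, 0.008]
[0.001, 0.0014, 0.008]
```

View pics/rl17s.png

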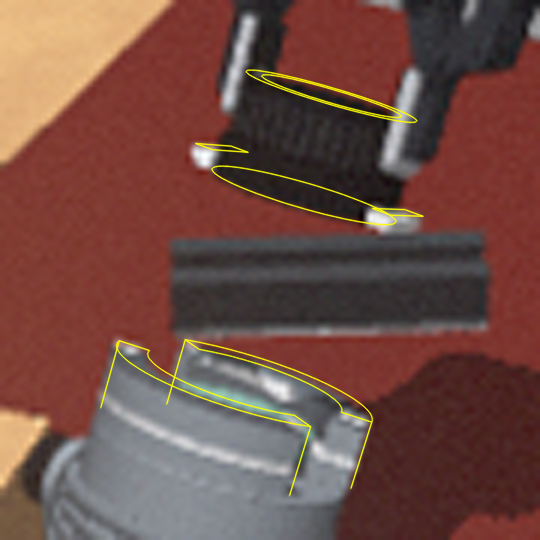

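View pics/rl17t.png

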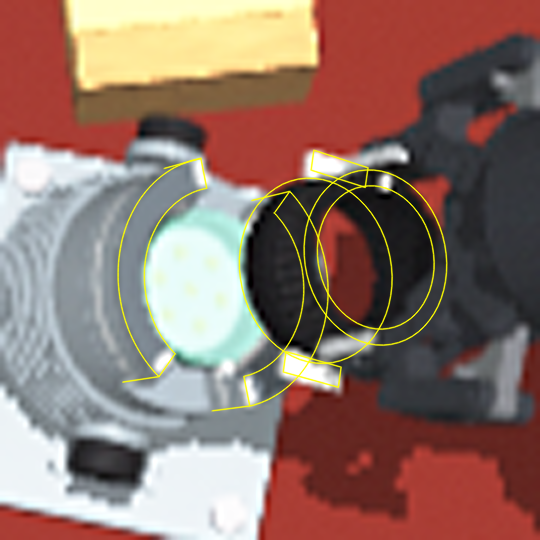

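arm_command:
  angular:
    - [0.0016,0.003,0.009]
    - [0.0016,0.003,0.009]
    - [0.0016,0.003,0.009]
    - [0.0016,0.003,0.009]
    - [0,0,0.004]
    - [0,0,0]
    - [0,0,0]
    - [0,0,0]
  linear:
    - [0.001,0.0015,0.006]
    - [0.0015,0.002,0.008]
    - [0.0015,0.002,0.008]
    - [0.001,0.0015,0.008]
    - [0.001,0.0005,0.006]
    - [0,0,0.004]
    - [0,0,0.001]
    - [0,0,0]
  grip: [0.057,0.057,0.057,0.057,0.057,0.057,0.057,0.057]

```text
t: 23.9
position: [638.4, -51.9, 175.5]
ee_rot: [-2.607, 0.264, -0.067]
force: [0.2, 0.5, -2.0]
grip_width: 63.6
```

```bash
python3 rl.py 18; python3 -c "
from fing import *
c,F=cellframe()
plan(c+F@[0,.8,5+20],Rlamp(),6)"
```

```text
tcp in cell [ 1.35  1.38 47.48] rot err [0.0006 0.0032 0.0013] F [-0.7 -0.9 -2.3]
t 24.0 pos [638.4 -52.  175.8] dist 22.5 ang 0.003 F [ 1.   0.3 -2.3] g 63.6 j [ 0.73  0.63 -0.62  1.65 -0.21  0.96  0.12]
per-row turn [0.0001, 0.0005, 0.0002]
[0.0001, 0.0002, 0.0037]
[0.0001, 0.0002, 0.0037]
[0.0001, 0.0002, 0.0037]
[0.0001, 0.0002, 0.0037]
[0.0001, 0.0002, 0.0037]
[0.0001, 0.0002, 0.0037]
```

View pics/rl18t.png

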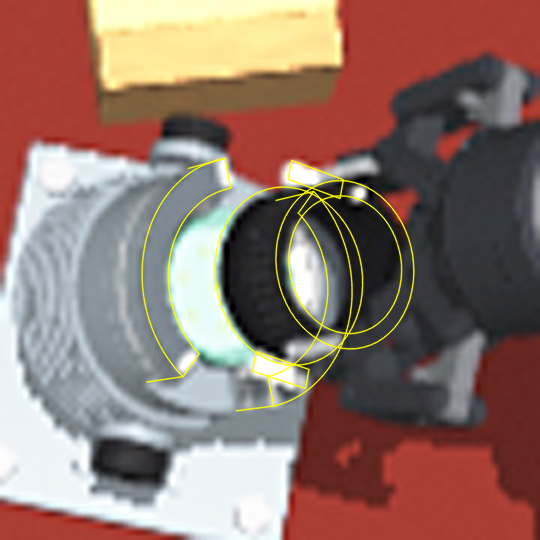

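arm_command:
  angular:
    - [0,0.001,0]
    - [0,0.001,0]
    - [0,0.001,0]
    - [0,0,0]
    - [0,0,0]
    - [0,0,0]
    - [0,0,0]
    - [0,0,0]
  linear:
    - [0.0003,0.0005,0.003]
    - [0,0.0004,0.004]
    - [0,0.0003,0.004]
    - [0,0,0.004]
    - [0,0,0.003]
    - [0,0,0.002]
    - [0,0,0]
    - [0,0,0]
  grip: [0.057,0.057,0.057,0.057,0.057,0.057,0.057,0.057]

```text
t: 24.8
position: [641.1, -43.0, 156.9]
ee_rot: [-2.607, 0.266, -0.074]
force: [0.2, -0.6, -1.0]
grip_width: 63.7
```

```bash
python3 rl.py 19; python3 -c "
from fing import *
c,F=cellframe()
plan(c+F@[0,.8,5+8],Rlamp(),6)"
```

```text
tcp in cell [ 0.05  0.55 26.53] rot err [ 0.001  -0.0016  0.0015] F [-1.   0.4 -1.7]
t 24.9 pos [641.2 -43.  157. ] dist 13.5 ang 0.002 F [-0.4  0.1 -2. ] g 63.9 j [ 0.71  0.65 -0.61  1.67 -0.21  0.92  0.12]
per-row turn [0.0002, -0.0003, 0.0002]
[-0.0, 0.0, 0.0023]
[-0.0, 0.0, 0.0023]
[-0.0, 0.0, 0.0023]
[-0.0, 0.0, 0.0023]
[-0.0, 0.0, 0.0023]
[-0.0, 0.0, 0.0023]
```

View pics/rl19s.png

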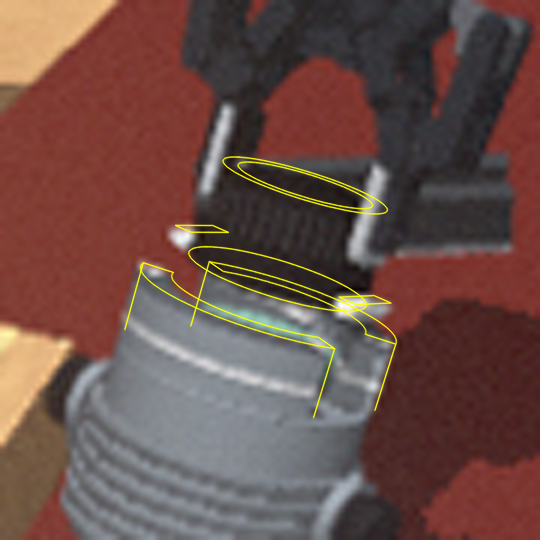

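View pics/rl19t.png

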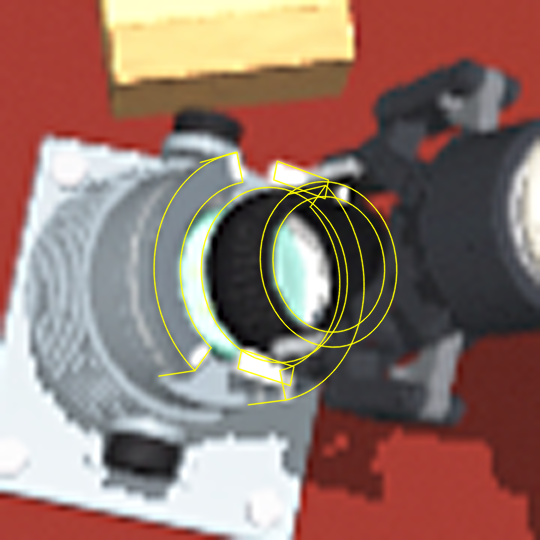

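arm_command:
  angular:
    - [0,0,0]
    - [0,0,0]
    - [0,0,0]
    - [0,0,0]
    - [0,0,0]
    - [0,0,0]
    - [0,0,0]
    - [0,0,0]
  linear:
    - [-0.0002,0,0.002]
    - [0,0,0.003]
    - [0,0,0.003]
    - [0,0,0.002]
    - [0,0,0.001]
    - [0,0,0]
    - [0,0,0]
    - [0,0,0]
  grip: [0.057,0.057,0.057,0.057,0.057,0.057,0.057,0.057]

```text
t: 25.7
position: [642.3, -37.3, 146.8]
ee_rot: [-2.608, 0.266, -0.075]
force: [0.1, -0.4, -1.5]
grip_width: 63.1
```

```bash
python3 q.py 0
```

```text
25.7 obj in cell [-0.    0.59 14.76] F cell [-1.  -0.2 -1.1] g 63.1 M [-0.   0.7 -0. ]
rot err [ 0.0011 -0.002   0.0014]
```

arm_command:
  angular:
    - [0,0,0]
    - [0,0,0]
    - [0,0,0]
    - [0,0,0]
    - [0,0,0]
    - [0,0,0]
    - [0,0,0]
    - [0,0,0]
  linear:
    - [-0.0002,0,0.0015]
    - [0,0,0.0015]
    - [0,0,0.0015]
    - [0,0,0.001]
    - [0,0,0]
    - [0,0,0]
    - [0,0,0]
    - [0,0,0]
  grip: [0.057,0.057,0.057,0.057,0.057,0.057,0.057,0.057]

```text
t: 26.5
position: [643.4, -34.5, 142.1]
ee_rot: [-2.607, 0.267, -0.077]
force: [0.6, -1.3, -2.1]
grip_width: 64.1
```

```bash
python3 q.py 0; python3 rl.py 20
```

```text
26.5 obj in cell [0.26 0.12 9.26] F cell [-2.1 -0.8 -1.2] g 64.1 M [-0.08  0.67 -0.04]
rot err [ 0.001  -0.0035  0.0016]
tcp in cell [0.32 0.14 9.27] rot err [ 0.0009 -0.0035  0.0016] F [-0.7 -1.4 -1.9]
```

View pics/rl20s.png

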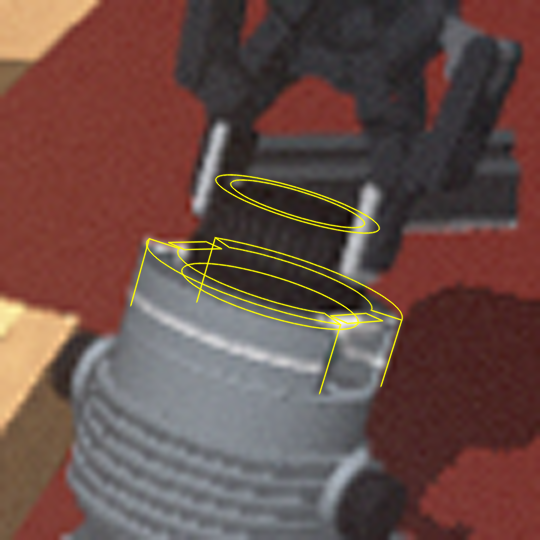

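arm_command:
  angular:
    - [0,0,0]
    - [0,0,0]
    - [0,0,0]
    - [0,0,0]
    - [0,0,0]
    - [0,0,0]
    - [0,0,0]
    - [0,0,0]
  linear:
    - [-0.0003,0,0.001]
    - [-0.0002,0,0.001]
    - [0,0,0.0005]
    - [0,0,0]
    - [0,0,0]
    - [0,0,0]
    - [0,0,0]
    - [0,0,0]
  grip: [0.057,0.057,0.057,0.057,0.057,0.057,0.057,0.057]

```text
t: 27.4
position: [643.5, -33.0, 140.1]
ee_rot: [-2.607, 0.267, -0.078]
force: [-0.0, 0.9, -0.7]
grip_width: 63.7
```

```bash
python3 q.py 0
```

```text
27.4 obj in cell [0.48 0.3  6.74] F cell [ 0.4  0.2 -1. ] g 63.7 M [-0.11  0.66 -0.03]
rot err [ 0.0008 -0.0043  0.0018]
```

arm_command:
  angular:
    - [0,0,0]
    - [0,0,0]
    - [0,0,0]
    - [0,0,0]
    - [0,0,0]
    - [0,0,0]
    - [0,0,0]
    - [0,0,0]
  linear:
    - [-0.0002,0.0003,0.0005]
    - [0,0,0.0005]
    - [0,0,0.0005]
    - [0,0,0]
    - [0,0,0]
    - [0,0,0]
    - [0,0,0]
    - [0,0,0]
  grip: [0.057,0.057,0.057,0.057,0.057,0.057,0.057,0.057]

```text
t: 28.2
position: [643.7, -32.4, 138.7]
ee_rot: [-2.607, 0.267, -0.079]
force: [0.7, 0.4, -2.1]
grip_width: 63.8
```

```bash
python3 q.py 0
```

```text
28.2 obj in cell [0.33 0.23 5.25] F cell [-0.6 -0.6 -2.1] g 63.8 M [-0.15  0.63 -0.05]
rot err [ 0.0007 -0.0049  0.0018]
```

arm_command:
  angular:
    - [0,0,0]
    - [0,0,0]
    - [0,0,0]
    - [0,0,0]
    - [0,0,0]
    - [0,0,0]
    - [0,0,0]
    - [0,0,0]
  linear:
    - [-0.0002,0,0.0005]
    - [0,0,0.0005]
    - [0,0,0.0005]
    - [0,0,0]
    - [0,0,0]
    - [0,0,0]
    - [0,0,0]
    - [0,0,0]
  grip: [0.057,0.057,0.057,0.057,0.057,0.057,0.057,0.057]

```text
t: 29.0
position: [643.7, -32.2, 138.2]
ee_rot: [-2.608, 0.267, -0.079]
force: [-0.6, -0.7, -0.0]
grip_width: 63.9
```

```bash
python3 q.py 0
```

```text
29.0 obj in cell [0.34 0.22 4.69] F cell [-0.7  0.5  0.4] g 63.9 M [0.03 0.58 0.03]
rot err [ 0.001  -0.0055  0.0018]
```

arm_command:
  angular:
    - [0,0,0]
    - [0,0,0]
    - [0,0,0.06]
    - [0,0,0.1]
    - [0,0,0.1]
    - [0,0,0.06]
    - [0,0,0]
    - [0,0,0]
  linear:
    - [0,0,0.0007]
    - [0,0,0.0007]
    - [0,0,0.0005]
    - [0,0,0.0005]
    - [0,0,0.0005]
    - [0,0,0.0005]
    - [0,0,0]
    - [0,0,0]
  grip: [0.057,0.057,0.057,0.057,0.057,0.057,0.057,0.057]

```text
t: 29.8
position: [645.3, -30.8, 137.5]
ee_rot: [-2.526, 0.691, 0.033]
force: [-1.3, -0.8, 1.4]
grip_width: 64.0
```

```bash
python3 q.py 0; python3 -c "
from plant import env;print(env.get_state()['joint_positions'].round(2))"
```

```text
29.8 obj in cell [ 1.39 -1.02  3.26] F cell [-0.2  1.1  1.7] g 64.0 M [ 0.15  0.57 -0.21]
rot err [-0.0008 -0.008  -0.3275]
[ 0.63  0.65 -0.53  1.69 -0.28  0.88 -0.16]
```

arm_command:
  angular:
    - [0,0,0.06]
    - [0,0,0.1]
    - [0,0,0.1]
    - [0,0,0.1]
    - [0,0,0.08]
    - [0,0,0]
    - [0,0,0]
    - [0,0,0]
  linear:
    - [-0.0004,0.0007,0.0004]
    - [-0.0004,0.0007,0.0005]
    - [-0.0003,0.0006,0.0005]
    - [-0.0003,0.0005,0.0005]
    - [-0.0003,0.0004,0.0004]
    - [0,0,0]
    - [0,0,0]
    - [0,0,0]
  grip: [0.057,0.057,0.057,0.057,0.057,0.057,0.057,0.057]

```text
t: 30.6
position: [645.2, -30.9, 137.4]
ee_rot: [-2.321, 1.233, 0.18]
force: [-1.8, -1.8, 2.5]
grip_width: 63.8
```

```bash
python3 q.py 0; python3 rl.py 21
```

```text
30.6 obj in cell [ 1.26 -0.94  3.15] F cell [-0.6  1.4  3.2] g 63.8 M [ 0.29  0.52 -0.29]
rot err [-0.0067 -0.0121 -0.7686]
tcp in cell [ 1.24 -0.93  3.15] rot err [-0.0067 -0.0121 -0.769 ] F [0.4 1.4 2.8]
```

View pics/rl21s.png

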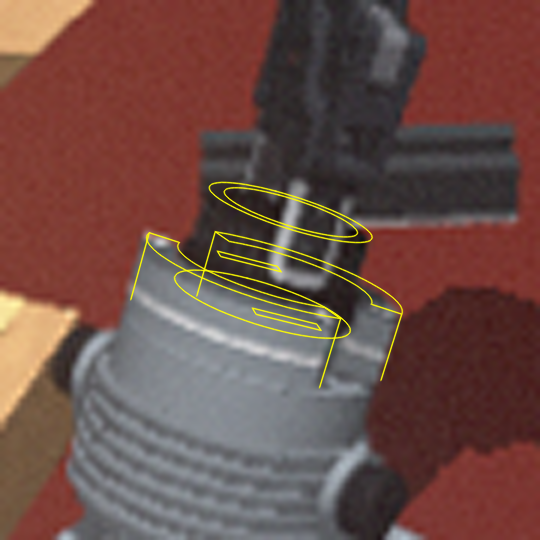

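View pics/rl21t.png

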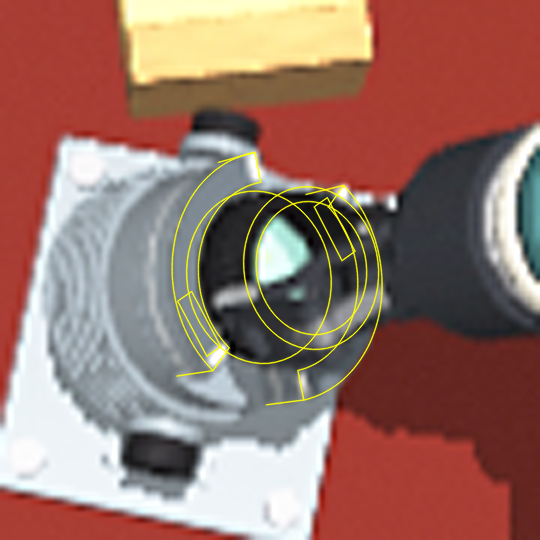

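arm_command:
  angular:
    - [0,0,0.06]
    - [0,0,0.1]
    - [0,0,0.1]
    - [0,0,0.1]
    - [0,0,0.05]
    - [0,0,0]
    - [0,0,0]
    - [0,0,0]
  linear:
    - [-0.0003,0.0004,0.0006]
    - [-0.0003,0.0004,0.0007]
    - [-0.0002,0.0004,0.0007]
    - [-0.0002,0.0004,0.0006]
    - [0,0.0003,0.0004]
    - [0,0,0]
    - [0,0,0]
    - [0,0,0]
  grip: [0.057,0.057,0.057,0.057,0.057,0.057,0.057,0.057]

```text
t: 31.5
position: [645.2, -30.3, 136.1]
ee_rot: [-2.041, 1.696, 0.312]
force: [-1.3, -1.2, 3.0]
grip_width: 63.7
```

```bash
python3 q.py 0; python3 rl.py 22
```

```text
31.5 obj in cell [ 1.14 -0.83  1.81] F cell [0.3 1.  3.3] g 63.7 M [ 0.25  0.47 -0.45]
rot err [-0.0103 -0.0151 -1.1777]
tcp in cell [ 1.14 -0.87  1.85] rot err [-0.0104 -0.0152 -1.1779] F [0.4 0.2 3.9]
```

View pics/rl22s.png

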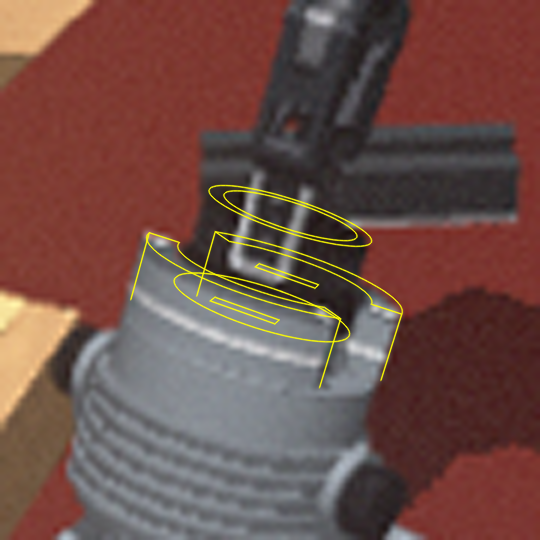

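View pics/rl22t.png

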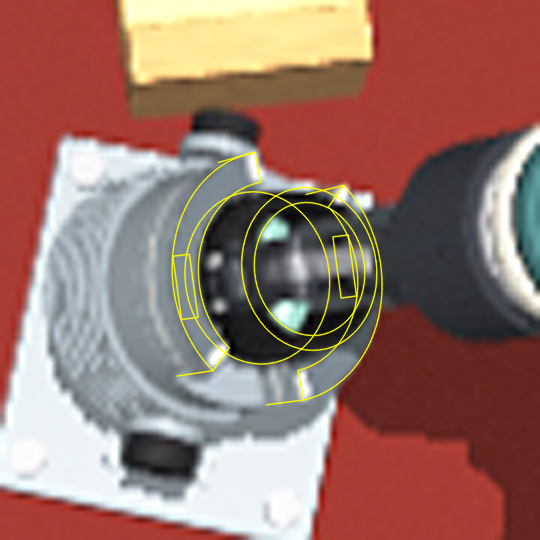

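arm_command:
  angular:
    - [0,0,0.05]
    - [0,0,0.06]
    - [0,0,0.06]
    - [0,0,0.05]
    - [0,0,0.04]
    - [0,0,0]
    - [0,0,0]
    - [0,0,0]
  linear:
    - [-0.0002,0.0003,0.0003]
    - [-0.0002,0.0003,0.0003]
    - [-0.0001,0.0002,0.0002]
    - [0,0.0002,0]
    - [0,0,0]
    - [0,0,0]
    - [0,0,0]
    - [0,0,0]
  grip: [0.057,0.057,0.057,0.057,0.057,0.057,0.057,0.057]

```text
t: 32.4
position: [649.0, -30.7, 136.4]
ee_rot: [-1.843, 1.942, 0.373]
force: [-0.3, -1.9, 3.2]
grip_width: 63.8
```

```bash
python3 q.py 0
```

```text
32.4 obj in cell [ 1.54 -4.62  1.85] F cell [-0.1 -0.1  3.7] g 63.8 M [0.06 0.37 0.45]
rot err [-0.0128 -0.0267 -1.4121]
```

arm_command:
  angular:
    - [0,0,0]
    - [0,0,0]
    - [0,0,0]
    - [0,0,0]
    - [0,0,0]
    - [0,0,0]
    - [0,0,0]
    - [0,0,0]
  linear:
    - [0,0,0]
    - [0,0,0]
    - [0,0,0]
    - [0,0,0]
    - [0,0,0]
    - [0,0,0]
    - [0,0,-0.001]
    - [0,0,-0.002]
  grip: [0.066,0.07,0.075,0.08,0.085,0.085,0.085,0.085]

```text
t: 33.2
position: [646.7, -30.6, 137.0]
ee_rot: [-1.84, 1.945, 0.381]
force: [-0.5, 0.2, -0.3]
grip_width: 84.9
```

```bash
python3 q.py 0
```

```text
33.2 obj in cell [ 1.6  -2.35  2.53] F cell [-0.1  0.5 -0.3] g 84.9 M [ 0.05  0.51 -0.05]
rot err [-0.0113 -0.0213 -1.4158]
```

arm_command:
  angular:
    - [0,0,0]
    - [0,0,0]
    - [0,0,0]
    - [0,0,0]
    - [0,0,0]
    - [0,0,0]
    - [0,0,0]
    - [0,0,0]
  linear:
    - [0,0,-0.003]
    - [0,0,-0.006]
    - [0,0,-0.012]
    - [0,0,-0.02]
    - [0,0,-0.03]
    - [0,0,-0.03]
    - [0,0,-0.03]
    - [0,0,-0.015]
  grip: [0.085,0.085,0.085,0.085,0.085,0.085,0.085,0.085]

```text
t: 34.0
position: [627.0, -104.8, 271.7]
ee_rot: [-1.841, 1.945, 0.382]
force: [1.0, -0.1, -0.0]
grip_width: 84.9
```

```bash
cat > ri.py <<'E'
from fing import *
import sys
tag=sys.argv[1];th=float(sys.argv[2])
c,F=cellframe()
s,ds=shot('side',tag);t,dt=shot('top',tag)
a=np.linspace(0,6.3,60)
C=[np.c_[r*np.cos(a),r*np.sin(a),0*a+h]@F.T+c for r,h in((33,48),(27,48))]
# lug mark directions: start at -y ; clockwise looking in = -rotation about cell z
for k in(0,np.pi):
    b=-np.pi/2-th+k;C.append(np.array([[r*np.cos(b),r*np.sin(b),48] for r in(27,33)])@F.T+c)
im=[draw(s,'side',C,264,155,28,28,7),draw(t,'top',C,326,175,28,28,7),draw(s,'side',[],264,155,28,28,7),draw(t,'top',[],326,175,28,28,7)]
cv2.imwrite(f'pics/ri{tag}.png',np.vstack([np.hstack(im[:2]),np.hstack(im[2:])])[:, :])
for n,d in(('top',dt),('side',ds)):
    X=P(n,d).reshape(-1,3);L=(X-c)@F;r=np.hypot(L[:,0],L[:,1])
    m=(r>27.5)&(r<32.5)&(L[:,2]>40)&(L[:,2]<60);print(n,m.sum(),'collar top h',np.median(L[m,2]),np.linalg.lstsq(np.c_[L[m,:2],np.ones(m.sum())],L[m,2],rcond=None)[0])
E
python3 ri.py 23 1.257;python3 q.py 0
```

```text
top 134 collar top h 47.473663647740224 [6.74487222e-03 1.37674231e-02 4.71733404e+01]
side 48 collar top h 45.6324803776852 [ 8.81044636e-04 -4.31771369e-03  4.44669549e+01]
34.1 obj in cell [  2.36   1.31 157.44] F cell [ 0.3  0.6 -0.4] g 84.8 M [ 0.01  0.52 -0.11]
rot err [-0.0108 -0.0226 -1.4157]
```

View pics/ri23.png

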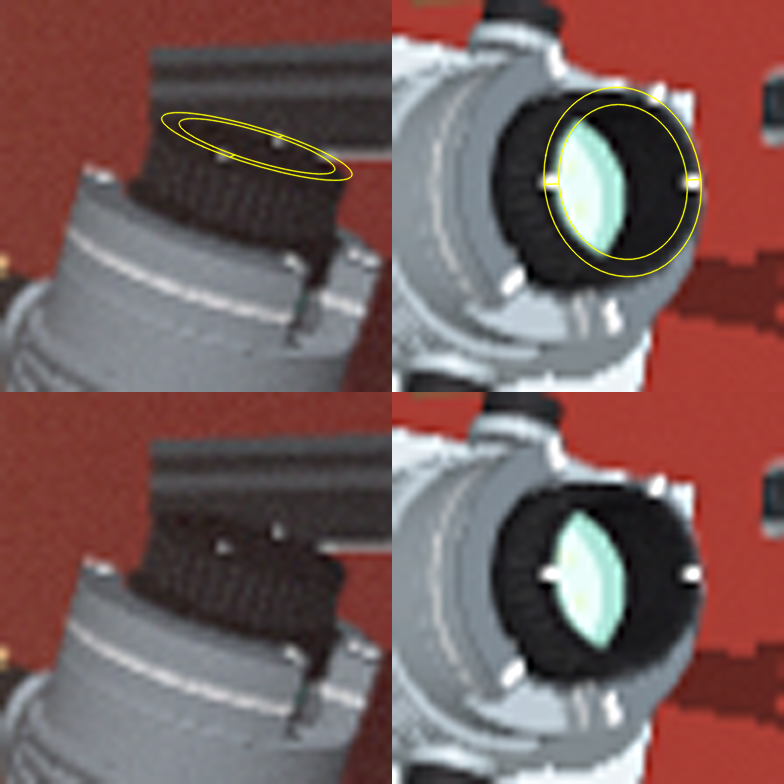

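Run:
```python
from fing import *
c,F=cellframe();n=F[:,2];o=c+48*n
def on(uv):
    a=ray('top',*uv,0);b=ray('top',*uv,300);d=b-a;return (a+d*((o-a)@n)/(d@n)-o)@F
p=np.load('top23.npz')['p'].min(2).astype(float)
L=[]
for q in((548,573),(691,574)):
    u0,v0=298+(q[0]-392+.5)/7-.5,147+(q[1]-392+.5)/7-.5
    v,u=np.mgrid[0:420,0:560];w=np.clip(p-90,0,None)*(np.hypot(u-u0,v-v0)<2.2)
    L.append(on(((u*w).sum()/w.sum(),(v*w).sum()/w.sum())))
L=np.array(L);print(L.round(1),'centre',L.mean(0).round(1));d=L[1]-L[0]
print('angle from cell y deg',np.degrees(np.arctan2(abs(d[0]),abs(d[1]))),d)
from plant import env;s=env.get_state();print(s['t'],abs(s['qd']).max())
```

```text
[[ 27.9   8.    0. ]
 [-28.3  -8.3  -0. ]] centre [-0.2 -0.1  0. ]
angle from cell y deg 73.80775814984253 [-5.62431809e+01 -1.63318964e+01 -2.93258402e-14]
34.1 0.05522394924172863
```

The ring sits about 0.2 mm off centre, is turned about 72° to its stop, and its collar top is at h≈47.5 (48 expected when home). The gripper is clear, so I'll hand in.

```bash
python3 -c "
from plant import env;print(env.sign_off())"
```

```text
the job is handed in; nothing more can be done
None
```

The glass is in the lamp's cell and the black ring is screwed down over it. I handed the job in at about 34 s, and the hand-in gives no verdict.

**Glass:** It was lowered down the slots until the seat pushed back with about 4 N, then released. The depth image put its top at h = 13.0 mm, as expected at rest, tilted by less than 0.02 rad.

**Ring:** It was lowered, lugs in the slots, until it touched the glass, then turned clockwise to the stop while following it down about 2.85 mm.
- **Position:** In the last picture the collar marks put the ring within 0.3 mm of the axis.
- **Turn:** The same marks read about 74° against the 72° stop.
- **Height:** The top camera put the collar top at h ≈ 47.5 mm; 48 mm is home.

**What disagreed:**
- **Finger length:** With the fingers part open, their tips stood about 30 mm behind the reported TCP, more than the description suggests. I set heights from pictures and touch instead.
- **Side camera:** It sits about 1–2 mm off from the top one. It read the collar top at about 45 mm, from only 48 points.
- **At the stop:** The fingers slipped a few millimetres on the collar in the last part of the turn, which did no visible harm.

**Not checked:** I could not measure the ring's pressure on the glass. The screwdriver, offcut and carton were never approached, but I did not re-measure them.

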